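# Turn the washed parts cup over and start its drying

### The arm

A 6-joint arm with a two-finger parallel gripper is mounted at the origin on the work surface. World frame = base frame: x ahead of the robot, y to its left, z up, the work surface at z = 0. Lengths are in m, angles in rad, forces in N, time in s.
With the tool pointing down it reaches from about 0.4 to 0.925 m from the base axis. Payload 12.5 kg.
Tool frame: the origin (TCP) lies at the very end of the fingers, on their centre line; the grasp point (between the pads) lies arm.tcp_to_grasp behind it (arm.tcp_to_grasp is the distance from the TCP to the grasp point, in m); z points along the fingers, x is the direction in which the jaws open and shut, and the axes are right-handed (so a half turn about z gives the same grasp; the last joint's range is limited). The gripper opens to 95 mm and grips with 3 to 60 N. Pads are 20 mm wide; open, the fingers measure 119 mm over their backs; the gripper's body (75 mm by 180 mm) begins 59 mm behind the grasp point.
Start: joints at [-0.106, 0.491, 1.559, -0, 1.092, -0.106], TCP at [0.625, 0, 0.191] pointing down, gripper open.
Joint ranges: [-3.1, 3.1], [-0.84, 2.19], [0.05, 2.79], [-1.13, 4.28], [0.06, 2.93], [-2.69, 2.69]. Speed limits (rad/s): [2.22, 2.22, 2.79, 3.14, 3.14, 3.14].

### API

Orientations are given as a unit quaternion [x, y, z, w].
In Python, from rig import status, viewer, workorder, arm gives the robot as it stands.
- The arm moves only by the tool arm_command, never from a script. Its argument "increments" is a list of rows, each a list of 3 entries, a list of its own where there are three numbers: the shift along the tool's x, y, z in cm, then the turn, a rotation vector about the tool's x, y, z in rad, then the opening in per cent of the stroke, from 0 (shut) to 100 (fully open). In form: [[[tx, ty, tz], [rx, ry, rz], hand], ...]. A call has exactly 10 rows; each row is the pose to reach, as a shift and turn from the pose measured when the call began, along the tool's axes at that moment; what a row does not reach only later rows make up. A row lasts 1/8 s, in which the tool goes at most 62.5 mm and 10.7 degrees, less where a joint would pass 70% of its speed; a pose out of reach is approached as far as the arm can. A call with a gripper value outside its range is refused whole. The fingers move at their own pace and stop on an object; "newtons" is the grip in N (left out, the last holds). Time passes only in rows, so rows that repeat a pose let the fingers close, or fill a call up. It gives the time, the measured TCP pose, the force and the opening at its end, in the units of the state.
- status.get_obs(): the state, without advancing time (a new reading comes with each control period).
- viewer.read_camera(name): name is "scene" or "side" or "wrist"; returns the picture (400x640x3 uint8, red, green, blue); there is no depth.
- viewer.camera_info(name): a dict with "fx", "fy", "cx", "cy" (pixels), "R" (3x3) and "t" (3): a world point X has camera coordinates R X + t. Camera axes: x right, y down, z forward; pixel columns grow to the right and rows downward; lengths in m; the calibration is good to about 2 mm. The wrist camera is an equidistant fisheye: a pixel r from the principal point sees the ray r / f radians off the axis. A picture is of the moment at which its call begins: read the wrist's pose just before it. camera_info takes no time and is no camera call; for the wrist camera it gives the pose at the moment of the call.
- workorder.finish_job(): hands the job in, once; it reports no verdict.
The state is a dict: "time_s": time; "q": joint angles; "dq": joint speeds; "joint_torque": joint torques, N m; "ee_pos": TCP position; "tool_rot": TCP orientation; "wrist_force": force on the tool from outside, world axes, zero at the start; "torque": the same for the moment, N m; "width": finger opening in m.
Only numpy, scipy, OpenCV 4.12 (cv2) and the standard library are available. Lean on these libraries where they do the work, as an engineer would, in place of code of your own. Each camera call takes 0.05 s, during which the arm holds its last target.

### The job

Dry the washed metal parts cup: lay it on its side in the V-block and let go, then take a new grip on it and stand it upside down (mouth down, blue base up) in the middle of the drying station's round vent, and let go of it. Then roll the station's knurled thumbwheel until its yellow bar is at the very top, in line with the two white pointers. Never drop the cup, and leave the brass collet, the oil bottle and the spanner where they are.

Things in the scene. Friction and masses are not known exactly. Their poses are not given: they have to be found in the camera images.
- cup_mid (a point): centre (half-way up, on the axis) of the loose parts cup: a straight round aluminium-coloured cup, outside diameter 52 mm, height 80 mm, wall 3 mm, about 160 g, with a blue closed base. Its own z axis points from the blue base to the open mouth; it starts standing mouth up on the table, this point 40 mm above the table.
- cradle_seat (a point): where the cup's centre lies when it lies on its side centred in the fixed steel V-block. The V runs along this point's x axis (either end may take the mouth). The point is 60 mm above the table, above the middle of the block. The block is 64 mm long along x, only 44 mm wide, and its lips stand 42 mm above the table (18 mm below the lying cup's axis), so fingers can straddle block and cup; V angle 110 degrees, open at both ends.
- vent (a point): centre of the top of the fixed drying station's round vent: a black rubber disc of 110 mm diameter with a 68 mm steel-coloured centre, flat, top 50 mm above the table. The station is a grey box 160 mm (this point's x) by 240 mm (y), its top 46 mm above the table; the disc's centre is 55 mm to +y of the box's middle.
- wheel_crown (a point): topmost point of the knurled black thumbwheel in the same station, 130 mm to -y of the vent centre; 70 mm above the table, 24 mm above the box top. Fixed to the station: does not turn with the wheel. The wheel has radius 32 mm (its axis is 32 mm below this point, along this point's y), is 14 mm wide, and its mount is sprung: pressed from above it gives way up to 7 mm (2 N to start, then 0.9 N per mm). White pointers on the box top lie on either side at x = 0 of this point.
- wheel (a joint): angle of the thumbwheel in rad: 0 with the yellow bar on its rim exactly at the top between the white pointers; grows as the top of the wheel is rolled to +x of wheel_crown. It starts at -1.0 to -0.5 (bar leaning to -x, towards the robot's side). Turns with light friction (0.02 N m) and stays where it is left; a fingertip pressed on the crown and moved along x rolls it without slip, about 32 mm of travel per rad. No click or stop at 0; stops at -2.0 and 1.4.
- collet_mid (a point): centre of a loose brass collet standing on the table, 34 mm diameter, 40 mm high: leave it alone.
- oil_mid (a point): centre of a loose amber oil bottle with red cap, 38 mm diameter, 110 mm high: leave it alone.
- spanner_grip (a point): grip of a loose steel spanner lying on the table: leave it alone.
There are look-alikes about, which are no part of the job. Leave any green or pink look-alike of the part that bears cradle_seat alone.

How it is judged:
By the outcome, as a careful person would: the job done as asked, in the order asked, and still so for the second after the job is handed in, with the robot touching nothing.
It also fails if it takes over 64 s, if anything falls off the work surface, if the arm or the gripper's body presses on something with over 40 N, if the wrist force passes 120 N, or if a joint passes its speed limit or range.

## Working session

There is one attempt and no reset: what is moved stays moved. The work goes in short steps, Python scripts to look and compute and a tool call to move; the robot and the scene stay as the last step left them, time stands still between calls to the robot, and variables do not carry over. Pictures are saved under pics/ and viewed, and the job is handed in when it is done.

Besides the shell and the picture viewer there is one more tool, called as name(argument=value, ...), one argument or row to a line, values as JSON. arm_command: Moves the arm, as the interface text tells. Its arguments: {"type":"object","properties":{"increments":{"type":"array","items":{"type":"array"}},"newtons":{"type":"number"}},"required":["increments"]}

```bash
ls; mkdir -p pics; cat > h.py <<'E'
import numpy as np, cv2
from rig import status, viewer, workorder, arm
def shot(n,f):
    ci=viewer.camera_info(n); im=viewer.read_camera(n); cv2.imwrite('pics/'+f+'.png',im[:,:,::-1]); np.savez('pics/'+f+'.npz',im=im,**{k:np.array(v) for k,v in ci.items()}); return im,ci
def ray(ci,u,v,fish=False):
    R=np.array(ci['R']);t=np.array(ci['t']);x=(u-ci['cx'])/ci['fx'];y=(v-ci['cy'])/ci['fy']
    if fish:
        r=np.hypot(x,y); d=np.array([x/r*np.sin(r),y/r*np.sin(r),np.cos(r)]) if r>1e-9 else np.array([0,0,1.])
    else: d=np.array([x,y,1.])
    return -R.T@t, R.T@d
def onz(ci,u,v,z,fish=False):
    o,d=ray(ci,u,v,fish); return o+d*(z-o[2])/d[2]
def proj(ci,X,fish=False):
    c=np.array(ci['R'])@np.array(X)+np.array(ci['t'])
    if fish:
        a=np.arctan2(np.hypot(c[0],c[1]),c[2]);h=np.hypot(c[0],c[1]);return ci['cx']+ci['fx']*a*c[0]/h,ci['cy']+ci['fy']*a*c[1]/h
    return ci['cx']+ci['fx']*c[0]/c[2],ci['cy']+ci['fy']*c[1]/c[2]
E
python3 - <<'E'
from h import *
for n in ['scene','side','wrist']:
    im,ci=shot(n,n+'0'); print(n,-np.array(ci['R']).T@np.array(ci['t']),ci['fx'],ci['cx'],ci['cy'],np.array(ci['R'])[2])
print(status.get_obs(), arm.tcp_to_grasp)
E
```

```text
pics
scene [0.97057356 0.59820889 0.7977756 ] 398.4321339061223 321.7040165612336 200.26984207546943 [-0.43799928 -0.5595582  -0.70359879]
side [ 0.45550736 -0.86479723  0.7502313 ] 401.6514912090446 323.6225551387476 198.53347537132433 [ 0.07524381  0.79470387 -0.60231564]
wrist [0.62343034 0.07513886 0.38392303] 309.70691628693146 314.7599977392665 204.1645959099472 [ 9.21980308e-05 -2.68998571e-01 -9.63140571e-01]
{'time_s': 0.15, 'q': array([-1.05606014e-01,  4.91439543e-01,  1.55931270e+00, -2.02519980e-05,
        1.09168240e+00, -1.05638913e-01]), 'dq': array([-0.00068453, -0.00210116, -0.00240008,  0.00048619,  0.00148236,
        0.00158466]), 'joint_torque': array([ 3.16444048e-04, -6.12899423e+01, -2.58276522e+01,  6.91918633e-02,
        4.73701756e-02, -5.07232733e-05]), 'ee_pos': array([6.24806633e-01, 3.41285674e-05, 1.90983414e-01]), 'tool_rot': array([ 9.99999911e-01,  2.11210811e-05, -4.19595511e-04, -3.54500284e-05]), 'wrist_force': array([-0.48176994,  0.88882673,  0.036597  ]), 'torque': array([-0.01192009, -0.02802103, -0.00139103]), 'width': 0.09533764480447852} 0.0188
```

View pics/scene0.png

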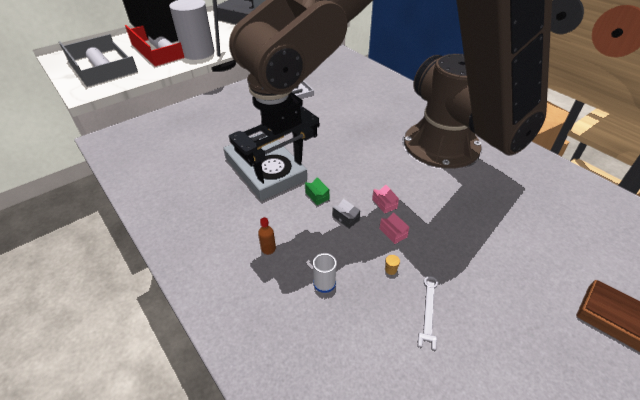

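View pics/side0.png

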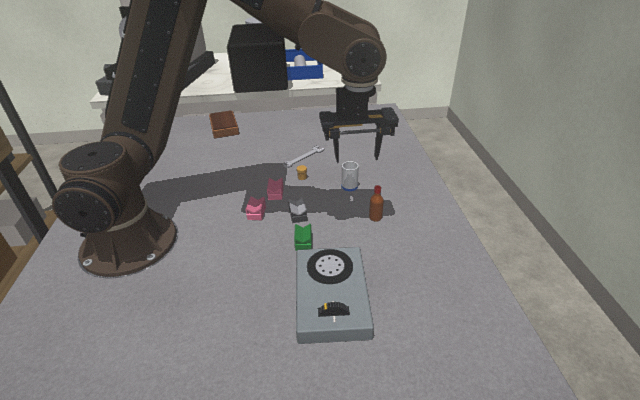

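View pics/wrist0.png

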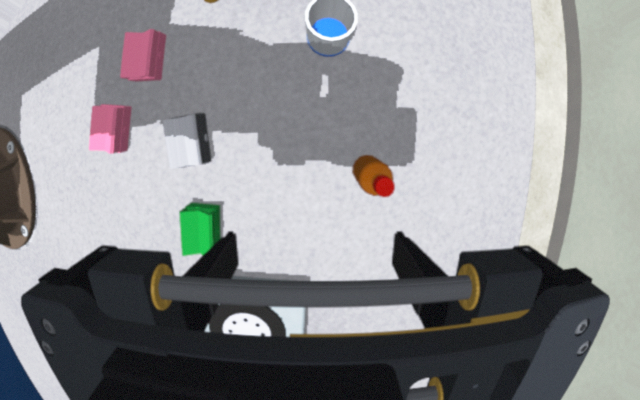

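The scene view shows the cup at (324,273), open and blue-based. The V-block candidates are steel at (346,212), green at (317,190) and pink at (385,198) and (394,228). The bottle is at (266,237), the collet at (392,265) and the spanner at (429,312). By the description I choose the steel block, and I'll check it and the others in close crops.

```bash
python3 - <<'E'
import cv2,numpy as np
a=cv2.imread('pics/scene0.png');b=cv2.imread('pics/side0.png');w=cv2.imread('pics/wrist0.png')
def c(i,x0,y0,x1,y1,s): return cv2.resize(i[y0:y1,x0:x1],None,fx=s,fy=s,interpolation=cv2.INTER_CUBIC)
A=c(a,290,170,390,300,3);B=c(b,250,140,400,205,3);W=c(w,80,80,230,180,3)
o=np.zeros((600,800,3),np.uint8);o[:390,:300]=A;o[:195,310:760]=B;o[200:500,310:760]=W
cv2.imwrite('pics/crop0.png',o)
cv2.imwrite('pics/crop1.png',c(b,285,235,385,345,5))
E
```

```text
(no output)
```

View pics/crop0.png

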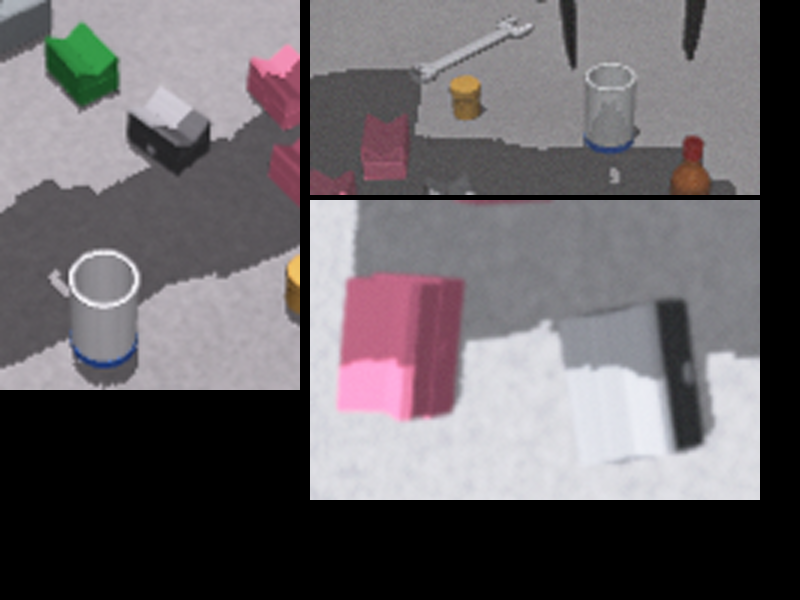

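View pics/crop1.png

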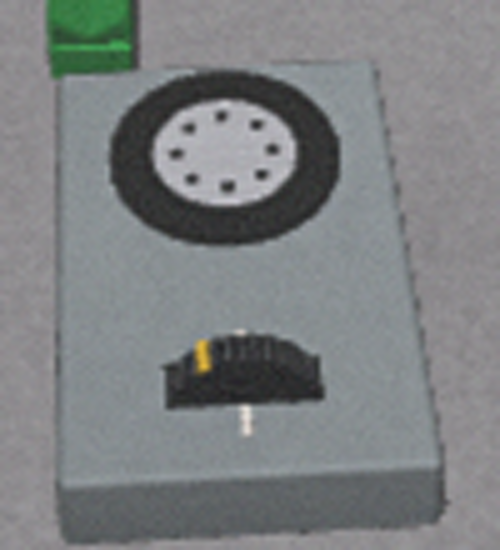

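```bash
python3 - <<'E'
import cv2,numpy as np
a=cv2.imread('pics/scene0.png');b=cv2.imread('pics/side0.png');w=cv2.imread('pics/wrist0.png')
def c(i,x0,y0,x1,y1,s): return cv2.resize(i[y0:y1,x0:x1],None,fx=s,fy=s,interpolation=cv2.INTER_CUBIC)
o=np.zeros((600,800,3),np.uint8)
o[:300,:400]=c(a,328,195,368,225,10);o[300:,:400]=c(b,280,195,320,225,10);o[:400,400:]=c(w,160,105,220,165,6.667)[:400,:400]
cv2.imwrite('pics/crop2.png',o)
E
cat > cup.py <<'E'
E
```

```text
(no output)
```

View pics/crop2.png

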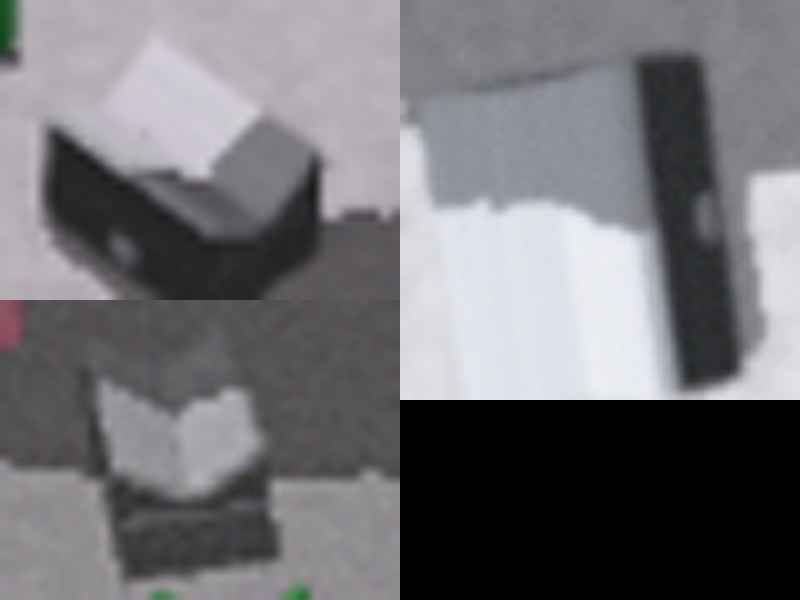

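```bash
python3 - <<'E'
from h import *
L=lambda n:dict(np.load(f'pics/{n}0.npz'))
s,d,w=L('scene'),L('side'),L('wrist')
print('block wrist', [onz(w,u,v,.042,True)[:2].round(4) for u,v in [(195.7,114),(201.2,162.7),(163.7,120)]])
print('block scene',[onz(s,u,v,.042)[:2].round(4) for u,v in [(332.8,207.2),(349.5,219),(343.5,198.8),(360,211)]])
print('block side',[onz(d,u,v,.042)[:2].round(4) for u,v in [(291,212.5),(306.5,209.5),(289.7,203),(304.5,204)]])
# vent: black/white disc in side
im=d['im'];
hsv=cv2.cvtColor(im,cv2.COLOR_RGB2HSV)
m=((im.max(2)<70)).astype(np.uint8); m[:240]=0;m[300:]=0;m[:,:300]=0;m[:,365:]=0
c=max(cv2.findContours(m,0,2)[0],key=cv2.contourArea); e=cv2.fitEllipse(c); print(e)
P=np.array([onz(d,*p[0],.05)[:2] for p in c.astype(float)]); (cx,cy),r=cv2.minEnclosingCircle(P.astype(np.float32)); print('vent side',cx,cy,r)
# cup blue
for n,cc,box in(('scene',s,(300,240,350,300)),('side',d,(335,155,365,200))):
    im=cc['im'];h=cv2.cvtColor(im,cv2.COLOR_RGB2HSV);x0,y0,x1,y1=box
    m=np.zeros(im.shape[:2],bool);m[y0:y1,x0:x1]=True
    m&=(h[...,0]>95)&(h[...,0]<130)&(h[...,1]>110)
    ys,xs=np.nonzero(m);print(n,'blue',xs.min(),xs.max(),ys.min(),ys.max())
E
python3 - <<'E'
import cv2,numpy as np
a=cv2.imread('pics/scene0.png');b=cv2.imread('pics/side0.png');w=cv2.imread('pics/wrist0.png')
def c(i,x0,y0,x1,y1,s): return cv2.resize(i[y0:y1,x0:x1],None,fx=s,fy=s,interpolation=cv2.INTER_CUBIC)
o=np.zeros((600,800,3),np.uint8)
o[:400,:320]=c(a,304,250,344,300,8);o[:400,320:640]=c(b,330,155,370,205,8)
cv2.imwrite('pics/crop3.png',o)
cv2.imwrite('pics/crop4.png',c(w,295,0,365,65,8))
E
```

```text
block wrist [array([0.4873, 0.0867]), array([0.4915, 0.0297]), array([0.4449, 0.0829])]
block scene [array([0.4932, 0.0359]), array([0.4865, 0.0954]), array([0.4504, 0.0294]), array([0.4462, 0.0911])]
block side [array([0.4462, 0.0173]), array([0.4904, 0.025 ]), array([0.4444, 0.0615]), array([0.4865, 0.0511])]
((329.6045837402344, 266.3430480957031), (33.65281677246094, 44.61116027832031), 88.395263671875)
vent side 0.5282890796661377 -0.2047104835510254 0.05527585372328758
scene blue 315 334 285 292
side blue 342 356 187 190
```

View pics/crop3.png

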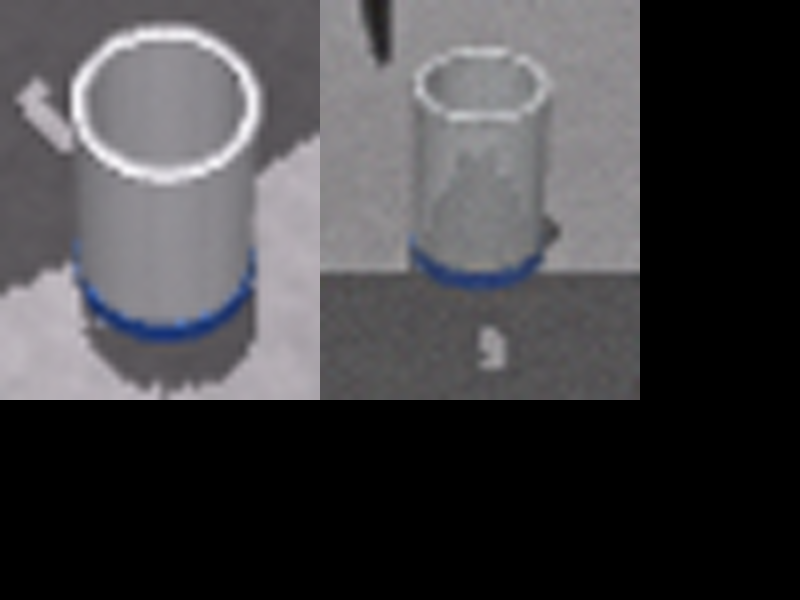

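View pics/crop4.png

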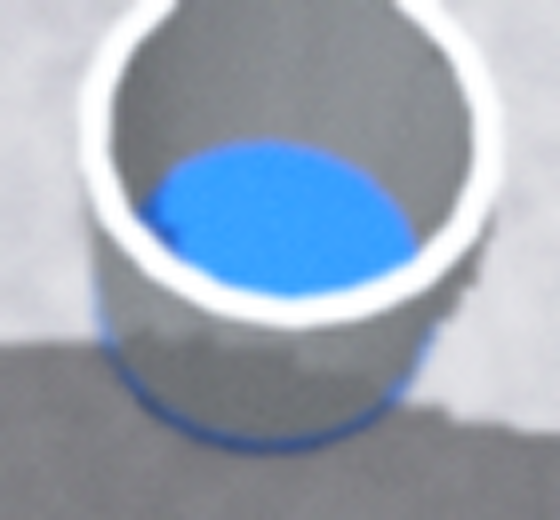

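```bash
python3 - <<'E'
from h import *
L=lambda n:dict(np.load(f'pics/{n}0.npz'))
s,d,w=L('scene'),L('side'),L('wrist')
print('cup scene',onz(s,324.6,262.9,.08),'side',onz(d,350.2,165.6,.08),'w',onz(w,295+290/8,125/8,.08,True))
for k,(u,v),z in (('pink1',(142,55),.03),('pink2',(110,127),.03),('green',(200,230),.03),('bottlecap',(384,186),.11)):
    print(k,onz(w,u,v,z,True)[:2].round(3))
print('bottle cap scene',onz(s,265,222,.11)[:2],'collet',onz(s,392,260,.04)[:2])
print('vent scene',onz(s,273,167,.05)[:2])
# station corners side z=.046
k=[(285+57/5,235+75/5),(285+375/5,235+62/5),(285+60/5,235+487/5),(285+440/5,235+465/5)]
print([onz(d,u,v,.046)[:2].round(4) for u,v in k])
print('vent centre hub',onz(d,285+225/5,235+152/5,.05)[:2])
# pointers on box top & yellow bar
for p in [(240,330),(246,405),(246,432)]: print(onz(d,285+p[0]/5,235+p[1]/5,.046)[:2].round(4))
E
```

```text
cup scene [0.64055208 0.18577588 0.08      ] side [0.63937223 0.17697213 0.08      ] w [0.63957825 0.18160613 0.08      ]
pink1 [0.407 0.17 ]
pink2 [0.353 0.082]
green [ 0.477 -0.058]
bottlecap [0.687 0.016]
bottle cap scene [0.69021942 0.02553846] collet [0.49310809 0.25453109]
vent scene [ 0.53083683 -0.19307052]
[array([ 0.453 , -0.1383]), array([ 0.6116, -0.1495]), array([ 0.4413, -0.3751]), array([ 0.5955, -0.3837])]
vent centre hub [ 0.52936848 -0.20447401]
[ 0.5235 -0.306 ]
[ 0.521 -0.345]
[ 0.5193 -0.3583]
```

```bash
cat >> h.py <<'E'
from scipy.spatial.transform import Rotation as Rn
def tgt(tilt,yaw=0,p=0):
    """tilt deg: tool z leans to +y(yawed) by tilt; yaw rotates about world z"""
    return Rn.from_euler('z',yaw,degrees=True)*Rn.from_quat([1,0,0,0])*Rn.from_rotvec([np.radians(tilt),0,0])
def inc(g,R,back=0.0,grasp=True):
    """grasp-point target g, orientation R, back-off along tool"""
    o=status.get_obs(); R0=Rn.from_quat(o['tool_rot']); z=R.apply([0,0,1])
    tcp=np.array(g)+(arm.tcp_to_grasp if grasp else 0)*z-back*z
    d=R0.inv().apply(tcp-o['ee_pos'])*100; r=(R0.inv()*R).as_rotvec()
    print('tcp',tcp.round(4),'shift cm',d.round(2),'rot',r.round(3)); return d,r
def st():
    o=status.get_obs(); R=Rn.from_quat(o['tool_rot'])
    print('t',o['time_s'],'q',np.round(o['q'],3),'tcp',o['ee_pos'].round(4),'z',R.apply([0,0,1]).round(3),'x',R.apply([1,0,0]).round(3),'F',o['wrist_force'].round(1),'w',round(o['width'],4))
    g=o['ee_pos']-arm.tcp_to_grasp*R.apply([0,0,1]); print('grasp',g.round(4)); return o
E
python3 - <<'E'
from h import *
inc([.640,.1815,.045],tgt(-45),.12); inc([.640,.1815,.045],tgt(-45),0)
E
```

```text
tcp [0.64   0.2531 0.1166] shift cm [  1.53 -25.3    7.44] rot [-0.785  0.001  0.   ]
tcp [0.64   0.1682 0.0317] shift cm [  1.53 -16.82  15.93] rot [-0.785  0.001  0.   ]
```

arm_command(
  increments=[
    [[0.5,-5,0],[-0.1,0,0],100],
    [[0.8,-10,0],[-0.25,0,0],100],
    [[1.2,-15,0],[-0.4,0,0],100],
    [[1.5,-20,1],[-0.55,0,0],100],
    [[1.5,-25.3,2],[-0.7,0,0],100],
    [[1.5,-25.3,4],[-0.785,0,0],100],
    [[1.5,-25.3,6],[-0.785,0,0],100],
    [[1.5,-25.3,7.4],[-0.785,0,0],100],
    [[1.5,-25.3,7.4],[-0.785,0,0],100],
    [[1.5,-25.3,7.4],[-0.785,0,0],100],
  ],
  newtons=30,
)

```text
time_s: 1.4
ee_pos: [0.6404, 0.2522, 0.1185]
tool_rot: [0.924, -0.001, 0.0, 0.382]
wrist_force: [-0.3, -0.1, -0.6]
width: 0.0947
```

```bash
python3 - <<'E'
from h import *
shot('wrist','w1');st(); inc([.640,.1815,.045],tgt(-45),0)
E
```

```text
t 1.45 q [ 0.54   0.879  1.216 -0.651  1.53   0.735] tcp [0.6404 0.2524 0.1185] z [-0.    -0.706 -0.708] x [ 1.    -0.001  0.001] F [ 0.   0.2 -0.3] w 0.095
grasp [0.6404 0.2657 0.1318]
tcp [0.64   0.1682 0.0317] shift cm [-0.03 -0.16 12.09] rot [-0.002  0.    -0.002]
```

View pics/w1.png

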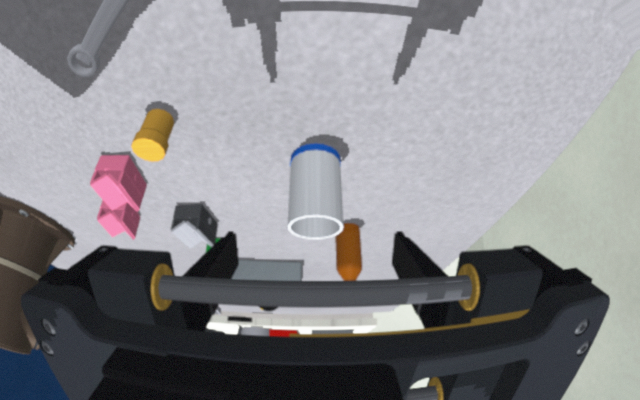

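The wrist view shows the cup centred between the fingers, with its rim ellipse at about (316,227) and blue base at (316,150). I'll check its position numerically.

```bash
python3 - <<'E'
from h import *
w=dict(np.load('pics/w1.npz'))
print(onz(w,316,227,.08,True), proj(w,[.64,.1815,.08],True),proj(w,[.64,.1815-.026,.0],True),proj(w,[.64,.1815+.026,.0],True))
im=w['im'];h=cv2.cvtColor(im,cv2.COLOR_RGB2HSV)
m=(im.min(2)>225);m[:200]=0;m[245:]=0;m[:,:280]=0;m[:,350:]=0
ys,xs=np.nonzero(m);print(xs.min(),xs.max(),ys.min(),ys.max())
print(onz(w,(xs.min()+xs.max())/2,(ys.min()+ys.max())/2,.08,True))
E
```

```text
[0.64010302 0.18379087 0.08      ] (np.float64(315.8836454863803), np.float64(228.0548374562108)) (np.float64(315.571330128973), np.float64(173.43958448552232)) (np.float64(315.6058577666478), np.float64(143.37318010730678))
288 342 215 239
[0.63918293 0.18379648 0.08      ]
```

arm_command(
  increments=[
    [[0,-0.1,4],[0,0,0],100],
    [[-0.05,-0.15,8],[0,0,0],100],
    [[-0.05,-0.15,11],[0,0,0],100],
    [[-0.05,-0.15,12.1],[0,0,0],100],
    [[-0.05,-0.15,12.1],[0,0,0],100],
    [[-0.05,-0.15,12.1],[0,0,0],30],
    [[-0.05,-0.15,12.1],[0,0,0],30],
    [[-0.05,-0.15,12.1],[0,0,0],30],
    [[-0.05,-0.15,12.1],[0,0,0],30],
    [[-0.05,-0.15,12.1],[0,0,0],30],
  ],
  newtons=30,
)

```text
time_s: 2.7
ee_pos: [0.6399, 0.1682, 0.0318]
tool_rot: [0.924, -0.001, 0.0, 0.382]
wrist_force: [-0.2, -0.7, 0.8]
width: 0.0507
```

```bash
python3 - <<'E'
from h import *
st()
# block pose estimate, approach hover above seat
bx,by=.4683,.0605
inc([bx,by,.16],tgt(45,4.8))
E
```

```text
t 2.7 q [ 0.443  0.921  1.397 -0.721  1.308  0.816] tcp [0.6399 0.1682 0.0318] z [ 0.    -0.706 -0.708] x [ 1.    -0.001  0.001] F [-0.2 -0.7  0.8] w 0.0507
grasp [0.6399 0.1815 0.0451]
tcp [0.4672 0.0737 0.1467] shift cm [-17.25  14.83  -1.48] rot [ 1.568e+00 -1.000e-03 -9.400e-02]
```

arm_command(
  increments=[
    [[0,1,-1],[0,0,0],30],
    [[0,3,-3],[0,0,0],30],
    [[0,5.5,-5.5],[0,0,0],30],
    [[0,8,-8],[0.05,0,0],30],
    [[-2,9,-9],[0.2,0,0],30],
    [[-4,9.5,-9.5],[0.35,0,0],30],
    [[-6,10,-9.5],[0.5,0,0],30],
    [[-8,10,-9.5],[0.65,0,0],30],
    [[-8,10,-9.5],[0.785,0,0],30],
    [[-8,10,-9.5],[0.785,0,0],30],
  ],
)

```text
time_s: 3.95
ee_pos: [0.56, 0.1628, 0.172]
tool_rot: [1.0, -0.001, 0.002, -0.001]
wrist_force: [0.3, 0.3, -1.7]
width: 0.0503
```

```bash
python3 - <<'E'
from h import *
st()
for n in ['scene','side','wrist']: shot(n,n+'2')
a=cv2.imread('pics/scene2.png');b=cv2.imread('pics/side2.png');w=cv2.imread('pics/wrist2.png')
def c(i,x0,y0,x1,y1,s): return cv2.resize(i[y0:y1,x0:x1],None,fx=s,fy=s,interpolation=cv2.INTER_CUBIC)
o=np.zeros((600,800,3),np.uint8)
o[:300,:400]=c(a,328,195,368,225,10);o[300:,:400]=c(b,280,195,320,225,10);o[:250,400:]=c(w,0,0,640,400,.625);o[250:450,400:720]=c(a,0,0,640,400,.5)
cv2.imwrite('pics/crop5.png',o)
E
```

```text
t 3.95 q [1.69e-01 4.50e-01 1.69e+00 1.00e-03 9.97e-01 1.71e-01] tcp [0.56   0.1628 0.172 ] z [ 0.004  0.002 -1.   ] x [ 1.    -0.003  0.004] F [ 0.3  0.3 -1.7] w 0.0503
grasp [0.5599 0.1628 0.1908]
```

View pics/crop5.png

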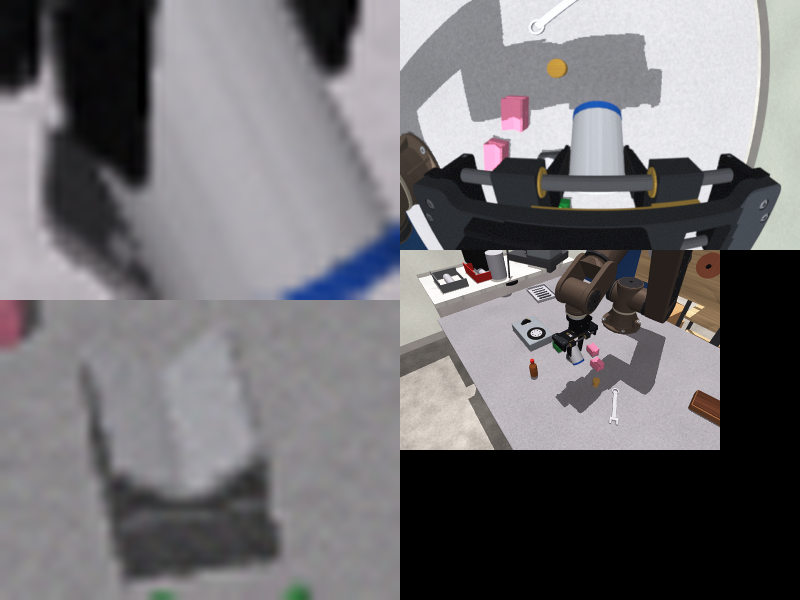

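```bash
python3 - <<'E'
from h import *
d=dict(np.load('pics/side2.npz'))
P=np.array([onz(d,u,v,.042)[:2] for u,v in [(290.7,212.8),(306.8,211.),(288.5,200.2),(302.8,197.5)]]);print(P.round(4),P.mean(0))
nb=np.array([onz(d,280+125/10,195+27.8,0)[:2],onz(d,280+277/10,195+25.7,0)[:2]]);print('near bottom',nb)
for a,b in((0,2),(1,3)): v=P[b]-P[a];print(np.degrees(np.arctan2(-v[0],v[1])),np.linalg.norm(v))
for a,b in((0,1),(2,3)): v=P[b]-P[a];print(np.degrees(np.arctan2(v[1],v[0])),np.linalg.norm(v))
E
```

```text
[[0.4453 0.016 ]
 [0.4907 0.0181]
 [0.4414 0.0754]
 [0.4838 0.0829]] [0.46529393 0.04809758]
near bottom [[0.44782189 0.02184093]
 [0.49198028 0.02541893]]
3.701833226832156 0.05945724136450408
6.081100624596646 0.06516766041699205
2.5769977242986357 0.045462267840450155
10.057892636516785 0.04301252238987218
```

```bash
python3 - <<'E'
import cv2
w=cv2.imread('pics/wrist0.png')
cv2.imwrite('pics/crop6.png',cv2.resize(w[105:175,155:220],None,fx=8,fy=8,interpolation=cv2.INTER_CUBIC))
E
```

```text
(no output)
```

View pics/crop6.png

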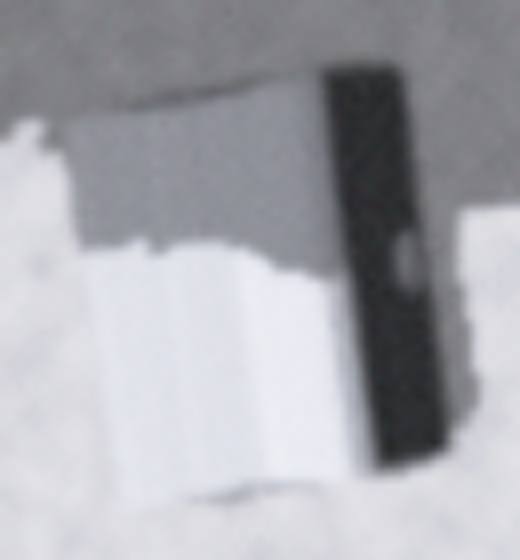

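```bash
python3 - <<'E'
from h import *
d=dict(np.load('pics/wrist0.npz'))
f=lambda p,z:onz(d,155+p[0]/8-.5,105+p[1]/8-.5,z,True)[:2]
P=np.array([f(p,.042) for p in [(325,68),(375,468),(62,122),(125,505)]]);print(P.round(4),P.mean(0))
Q=np.array([f(p,0) for p in [(402,65),(447,450)]]);print(Q)
for a,b in((1,0),(3,2)): v=P[b]-P[a];print(np.degrees(np.arctan2(-v[0],v[1])),np.linalg.norm(v))
for a,b in((2,0),(3,1)): v=P[b]-P[a];print(np.degrees(np.arctan2(v[1],v[0])),np.linalg.norm(v))
E
```

```text
[[0.4867 0.0879]
 [0.4917 0.0293]
 [0.4429 0.0834]
 [0.4498 0.0252]] [0.46774624 0.05645751]
[[0.48332965 0.08898657]
 [0.4883549  0.02626005]]
4.885250083015435 0.05877272693938088
6.7028434445662715 0.05859368688047852
5.8556406187956505 0.043963420014224104
5.614742390149169 0.04210207212663903
```

```bash
python3 - <<'E'
from h import *
inc([.468,.052,.13],tgt(45,5.5)); inc([.468,.052,.063],tgt(45,5.5))
E
```

```text
tcp [0.4667 0.0652 0.1167] shift cm [-9.32  9.95  5.35] rot [ 0.785 -0.04  -0.091]
tcp [0.4667 0.0652 0.0497] shift cm [-9.33  9.94 12.05] rot [ 0.785 -0.04  -0.091]
```

arm_command(
  increments=[
    [[-2,2,0],[0.13,0,-0.02],30],
    [[-4,4,0],[0.28,-0.01,-0.04],30],
    [[-6,6,0],[0.43,-0.02,-0.05],30],
    [[-8,8,0],[0.58,-0.03,-0.07],30],
    [[-9.3,9.9,1],[0.73,-0.04,-0.09],30],
    [[-9.3,9.95,2],[0.785,-0.04,-0.091],30],
    [[-9.3,9.95,3.5],[0.785,-0.04,-0.091],30],
    [[-9.3,9.95,5.3],[0.785,-0.04,-0.091],30],
    [[-9.3,9.95,5.3],[0.785,-0.04,-0.091],30],
    [[-9.3,9.95,5.3],[0.785,-0.04,-0.091],30],
  ],
)

```text
time_s: 5.35
ee_pos: [0.467, 0.0657, 0.1175]
tool_rot: [0.923, 0.045, -0.019, -0.382]
wrist_force: [-0.1, -0.6, -2.1]
width: 0.0504
```

```bash
python3 - <<'E'
from h import *
st()
for n in ['scene','side']: shot(n,n+'3')
a=cv2.imread('pics/scene3.png');b=cv2.imread('pics/side3.png')
def c(i,x0,y0,x1,y1,s): return cv2.resize(i[y0:y1,x0:x1],None,fx=s,fy=s,interpolation=cv2.INTER_CUBIC)
o=np.zeros((600,800,3),np.uint8)
o[:300,:400]=c(a,300,170,380,230,5);o[300:,:400]=c(b,260,160,340,220,5);o[:250,400:]=c(a,0,0,640,400,.625);o[250:500,400:]=c(b,0,0,640,400,.625)
cv2.imwrite('pics/crop7.png',o)
inc([.468,.052,.0645],tgt(45,5.5))
E
```

```text
t 5.35 q [-0.413  0.562  1.996  0.738  1.159 -1.019] tcp [0.467  0.0657 0.1175] z [-0.069  0.703 -0.708] x [0.995 0.098 0.   ] F [-0.1 -0.6 -2.1] w 0.0504
grasp [0.4683 0.0525 0.1308]
tcp [0.4667 0.0652 0.0512] shift cm [-0.04  4.71  4.69] rot [0.001 0.    0.001]
```

View pics/crop7.png

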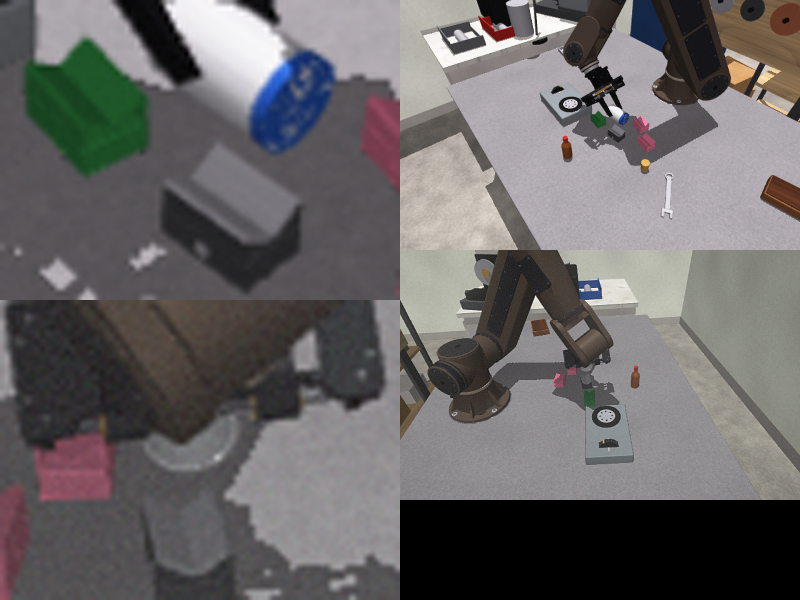

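arm_command(
  increments=[
    [[0,1,1],[0,0,0],30],
    [[0,2.2,2.2],[0,0,0],30],
    [[0,3.4,3.4],[0,0,0],30],
    [[0,4.2,4.2],[0,0,0],30],
    [[-0.04,4.7,4.7],[0,0,0],30],
    [[-0.04,4.8,4.8],[0,0,0],30],
    [[-0.04,4.85,4.85],[0,0,0],30],
    [[-0.04,4.9,4.9],[0,0,0],30],
    [[-0.04,4.9,4.9],[0,0,0],30],
    [[-0.04,4.9,4.9],[0,0,0],30],
  ],
)

```text
time_s: 6.7
ee_pos: [0.4668, 0.0653, 0.0485]
tool_rot: [0.923, 0.045, -0.018, -0.382]
wrist_force: [-0.8, 0.0, -1.7]
width: 0.0502
```

```bash
python3 - <<'E'
from h import *
st()
E
```

```text
t 6.7 q [-0.414  0.689  2.029  0.794  1.044 -1.144] tcp [0.4668 0.0653 0.0485] z [-0.068  0.703 -0.708] x [0.995 0.097 0.001] F [-0.8  0.  -1.7] w 0.0502
grasp [0.468  0.0521 0.0618]
```

Grasp point at 61.8 mm with no contact yet; I'll lower it in small steps until I feel contact.

arm_command(
  increments=[
    [[0,0.05,0.05],[0,0,0],30],
    [[0,0.1,0.1],[0,0,0],30],
    [[0,0.1,0.1],[0,0,0],30],
    [[0,0.1,0.1],[0,0,0],30],
    [[0,0.1,0.1],[0,0,0],30],
    [[0,0.1,0.1],[0,0,0],30],
    [[0,0.1,0.1],[0,0,0],30],
    [[0,0.1,0.1],[0,0,0],30],
    [[0,0.1,0.1],[0,0,0],30],
    [[0,0.1,0.1],[0,0,0],30],
  ],
)

```text
time_s: 7.95
ee_pos: [0.4667, 0.0654, 0.0474]
tool_rot: [0.923, 0.045, -0.018, -0.382]
wrist_force: [-1.4, -2.5, 5.6]
width: 0.0502
```

```bash
python3 - <<'E'
from h import *
st()
shot('scene','scene4')
a=cv2.imread('pics/scene4.png')
cv2.imwrite('pics/crop8.png',cv2.resize(a[170:240,300:390],None,fx=7,fy=7,interpolation=cv2.INTER_CUBIC))
E
```

```text
t 7.95 q [-0.415  0.691  2.029  0.795  1.042 -1.146] tcp [0.4667 0.0654 0.0474] z [-0.068  0.703 -0.707] x [0.995 0.097 0.001] F [-1.4 -2.5  5.6] w 0.0502
grasp [0.468  0.0521 0.0607]
```

View pics/crop8.png

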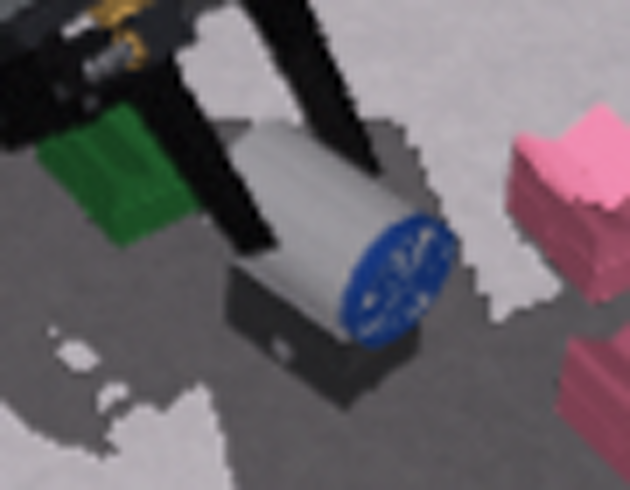

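arm_command(
  increments=[
    [[0,0,0],[0,0,0],60],
    [[0,0,0],[0,0,0],80],
    [[0,0,0],[0,0,0],100],
    [[0,0,0],[0,0,0],100],
    [[0,0,0],[0,0,0],100],
    [[0,0,-1],[0,0,0],100],
    [[0,0,-3],[0,0,0],100],
    [[0,0,-6],[0,0,0],100],
    [[0,0,-10],[0,0,0],100],
    [[0,0,-13],[0,0,0],100],
  ],
)

```text
time_s: 9.25
ee_pos: [0.4757, -0.0282, 0.1413]
tool_rot: [0.923, 0.045, -0.018, -0.381]
wrist_force: [-0.8, 0.9, 0.1]
width: 0.0951
```

```bash
python3 - <<'E'
from h import *
st()
shot('scene','scene5');shot('wrist','w5')
a=cv2.imread('pics/scene5.png');w=cv2.imread('pics/w5.png')
o=np.zeros((600,800,3),np.uint8)
o[:350,:450]=cv2.resize(a[170:240,300:390],None,fx=5,fy=5,interpolation=cv2.INTER_CUBIC)
o[350:,:400]=cv2.resize(w,(400,250))
cv2.imwrite('pics/crop9.png',o)
inc([.467,.062,.06],tgt(-45,5.5),.12)
E
```

```text
t 9.25 q [-0.564  0.563  1.88   0.617  1.303 -1.018] tcp [ 0.4757 -0.0282  0.1413] z [-0.067  0.702 -0.709] x [0.995 0.096 0.002] F [-0.8  0.9  0.1] w 0.0951
grasp [ 0.477  -0.0414  0.1547]
tcp [0.4601 0.1332 0.1316] shift cm [ -0.11 -10.87  12.18] rot [-1.567e+00 -5.000e-03 -1.000e-03]
```

View pics/crop9.png

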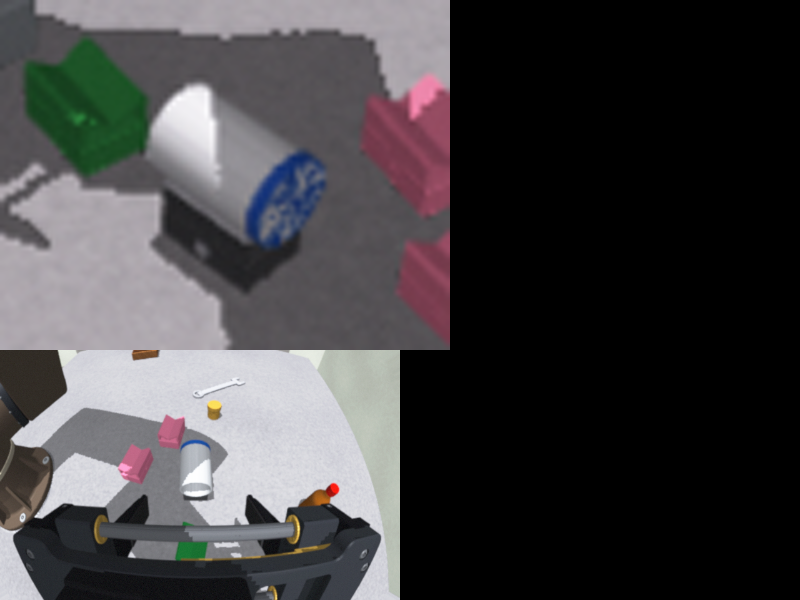

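```bash
python3 - <<'E'
from h import *
inc([.467,.062,.23],tgt(0,5.5))
E
```

```text
tcp [0.467  0.062  0.2112] shift cm [ -0.06 -11.4    1.49] rot [-0.781 -0.005  0.001]
```

arm_command(
  increments=[
    [[0,-3,-2],[-0.1,0,0],100],
    [[0,-6,-1],[-0.25,0,0],100],
    [[0,-8,0],[-0.4,0,0],100],
    [[0,-11.4,1.5],[-0.58,0,0],100],
    [[0,-12,4],[-0.78,0,0],100],
    [[0,-13,7],[-0.95,0,0],100],
    [[0,-13,9],[-1.13,0,0],100],
    [[0,-12.5,10.5],[-1.3,0,0],100],
    [[-0.1,-11.5,12],[-1.46,0,0],100],
    [[-0.1,-10.9,12.2],[-1.567,-0.005,0],100],
  ],
)

```text
time_s: 10.6
ee_pos: [0.4594, 0.1345, 0.1304]
tool_rot: [0.922, 0.045, 0.018, 0.385]
wrist_force: [-0.8, 0.7, 0.1]
width: 0.0952
```

```bash
python3 - <<'E'
from h import *
st()
shot('wrist','w6')
inc([.467,.062,.06],tgt(-45,5.5),.0)
E
```

```text
t 10.6 q [ 0.545  0.592  1.866 -0.753  1.213  0.915] tcp [0.4594 0.1345 0.1304] z [ 0.068 -0.708 -0.703] x [ 0.995  0.098 -0.001] F [-0.8  0.7  0.1] w 0.0952
grasp [0.4581 0.1478 0.1436]
tcp [0.4683 0.0488 0.0467] shift cm [ 0.12  0.14 11.91] rot [0.01  0.001 0.004]
```

View pics/w6.png

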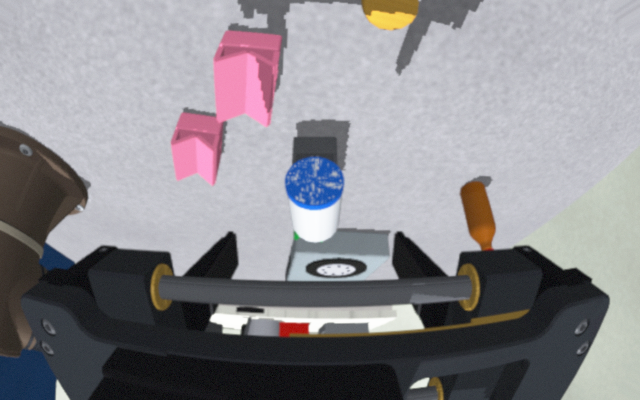

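The wrist view shows the cup lying centred at column 315, its blue base at (314,183) facing the camera, with the grey block behind it. The pinks are to the left at (247,80) and (197,148).

```bash
python3 - <<'E'
from h import *
w=dict(np.load('pics/w6.npz'))
im=w['im'];h=cv2.cvtColor(im,cv2.COLOR_RGB2HSV);m=((h[...,0]>100)&(h[...,0]<130)&(h[...,1]>120)).astype(np.uint8);m[:140]=0;m[230:]=0;m[:,:270]=0;m[:,360:]=0
m=cv2.morphologyEx(m,cv2.MORPH_CLOSE,np.ones((7,7)))
c=max(cv2.findContours(m,0,2)[0],key=cv2.contourArea);e=cv2.fitEllipse(c);print(e)
print('base centre',onz(w,*e[0],.06,True))
E
```

```text
((314.09735107421875, 182.57679748535156), (53.13214111328125, 57.921443939208984), 86.15300750732422)
base centre [0.46152216 0.0908688  0.06      ]
```

arm_command(
  increments=[
    [[0,0.05,3],[0,0,0],100],
    [[0.05,0.1,6],[0.01,0,0],100],
    [[0.05,0.14,9],[0.01,0,0.004],100],
    [[0.05,0.14,11],[0.01,0,0.004],100],
    [[0.05,0.14,11.9],[0.01,0,0.004],100],
    [[0.05,0.14,11.9],[0.01,0,0.004],100],
    [[0.05,0.14,11.9],[0.01,0,0.004],30],
    [[0.05,0.14,11.9],[0.01,0,0.004],30],
    [[0.05,0.14,11.9],[0.01,0,0.004],30],
    [[0.05,0.14,11.9],[0.01,0,0.004],30],
  ],
  newtons=30,
)

```text
time_s: 11.9
ee_pos: [0.4676, 0.0489, 0.0469]
tool_rot: [0.923, 0.044, 0.018, 0.382]
wrist_force: [-0.8, 0.3, 0.1]
width: 0.0607
```

```bash
python3 - <<'E'
from h import *
st(); inc([.468,.06,.16],tgt(-45,5.5));inc([.468,.03,.22],tgt(0,5.5))
E
```

```text
t 11.9 q [ 0.392  0.698  2.007 -0.946  0.985  1.063] tcp [0.4676 0.0489 0.0469] z [ 0.067 -0.704 -0.707] x [ 0.995  0.095 -0.001] F [-0.8  0.3  0.1] w 0.0607
grasp [0.4664 0.0622 0.0602]
tcp [0.4693 0.0468 0.1467] shift cm [ 0.14  7.22 -6.89] rot [0.    0.001 0.   ]
tcp [0.468  0.03   0.2012] shift cm [-0.16 12.24 -9.57] rot [ 0.785  0.001 -0.   ]
```

arm_command(
  increments=[
    [[0,0,0],[0,0,0],30],
    [[0,0,0],[0,0,0],30],
    [[0,0,0],[0,0,0],30],
    [[0,0,0],[0,0,0],30],
    [[0,0.3,-0.3],[0,0,0],30],
    [[0,1,-1],[0,0,0],30],
    [[0,2.5,-2.5],[0,0,0],30],
    [[0,4.5,-4.5],[0,0,0],30],
    [[0,6.5,-6.5],[0,0,0],30],
    [[0,8,-8],[0.05,0,0],30],
  ],
)

```text
time_s: 13.15
ee_pos: [0.4678, 0.0493, 0.1613]
tool_rot: [0.932, 0.045, 0.017, 0.358]
wrist_force: [0.3, -0.8, -1.8]
width: 0.0503
```

```bash
python3 - <<'E'
from h import *
st(); 
shot('scene','scene7')
cv2.imwrite('pics/crop10.png',cv2.resize(cv2.imread('pics/scene7.png')[100:250,240:400],None,fx=4,fy=4))
Y=-3.3
g=[.5285,-.2035,.16]
inc([.468,-.03,.25],tgt(0,2)); inc(g,tgt(45,Y))
E
```

```text
t 13.15 q [ 0.372  0.477  1.946 -0.799  1.117  0.788] tcp [0.4678 0.0493 0.1613] z [ 0.064 -0.667 -0.742] x [ 0.995  0.096 -0.001] F [ 0.3 -0.8 -1.8] w 0.0503
grasp [0.4666 0.0618 0.1753]
tcp [ 0.468  -0.03    0.2312] shift cm [-0.81 10.36  0.25] rot [ 0.73  -0.026  0.057]
tcp [ 0.5293 -0.1902  0.1467] shift cm [ 3.72 17.02 17.6 ] rot [1.513e+00 1.000e-03 1.700e-01]
```

View pics/crop10.png

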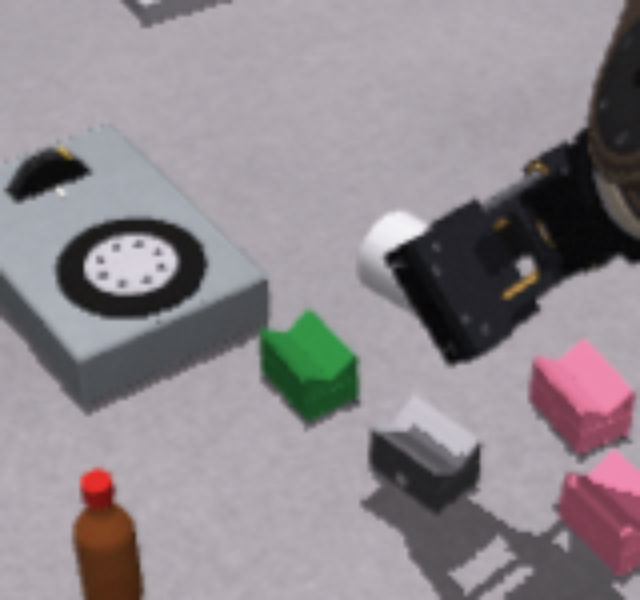

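arm_command(
  increments=[
    [[0,1.5,0],[0.1,0,0.01],30],
    [[0,3,0],[0.25,-0.01,0.02],30],
    [[-0.3,5,0],[0.4,-0.01,0.03],30],
    [[-0.5,7,0],[0.55,-0.02,0.04],30],
    [[-0.8,9,0],[0.7,-0.02,0.06],30],
    [[-0.5,12,3],[0.85,-0.02,0.08],30],
    [[0.5,13,5],[1.0,-0.02,0.1],30],
    [[1.5,14,8],[1.15,-0.01,0.13],30],
    [[2.5,15,10],[1.3,0,0.15],30],
    [[3.5,16,11.5],[1.45,0,0.17],30],
  ],
)

```text
time_s: 14.45
ee_pos: [0.5224, -0.1438, 0.1853]
tool_rot: [0.934, -0.027, 0.013, -0.355]
wrist_force: [1.1, -0.1, -0.7]
width: 0.0507
```

```bash
python3 - <<'E'
from h import *
st()
s=dict(np.load('pics/scene7.npz'));im=s['im']
m=(im.max(2)<70).astype(np.uint8);m[:150]=0;m[184:]=0;m[:,:250]=0;m[:,296:]=0
c=max(cv2.findContours(m,0,2)[0],key=cv2.contourArea)
e=cv2.fitEllipse(c);print(e,onz(s,*e[0],.05))
P=np.array([onz(s,*p[0],.05)[:2] for p in c.astype(float)]);print(cv2.fitEllipse(P.astype(np.float32)))
d=dict(np.load('pics/side2.npz'));im=d['im']
m=(im.max(2)<70).astype(np.uint8);m[:240]=0;m[290:]=0;m[:,:300]=0;m[:,365:]=0
c=max(cv2.findContours(m,0,2)[0],key=cv2.contourArea)
P=np.array([onz(d,*p[0],.05)[:2] for p in c.astype(float)]);print('side',cv2.fitEllipse(P.astype(np.float32)))
for n in('scene','side'): shot(n,n+'8')
a=cv2.imread('pics/scene8.png');b=cv2.imread('pics/side8.png')
o=np.zeros((600,800,3),np.uint8);o[:400,:400]=cv2.resize(a[110:210,230:330],None,fx=4,fy=4);o[:400,400:]=cv2.resize(b[180:280,280:380],None,fx=4,fy=4);cv2.imwrite('pics/crop11.png',o)
E
```

```text
t 14.45 q [-0.696  0.561  1.676  0.575  1.417 -0.879] tcp [ 0.5224 -0.1438  0.1853] z [ 0.044  0.663 -0.747] x [ 0.998 -0.06   0.005] F [ 1.1 -0.1 -0.7] w 0.0507
grasp [ 0.5216 -0.1562  0.1993]
((272.34521484375, 166.4547119140625), (23.435575485229492, 36.373355865478516), 84.02544403076172) [ 0.53097109 -0.19633611  0.05      ]
((0.5298877358436584, -0.1977219134569168), (0.10549791902303696, 0.10732780396938324), 142.33279418945312)
side ((0.5282857418060303, -0.20482313632965088), (0.106170155107975, 0.10893344134092331), 174.60302734375)
```

View pics/crop11.png

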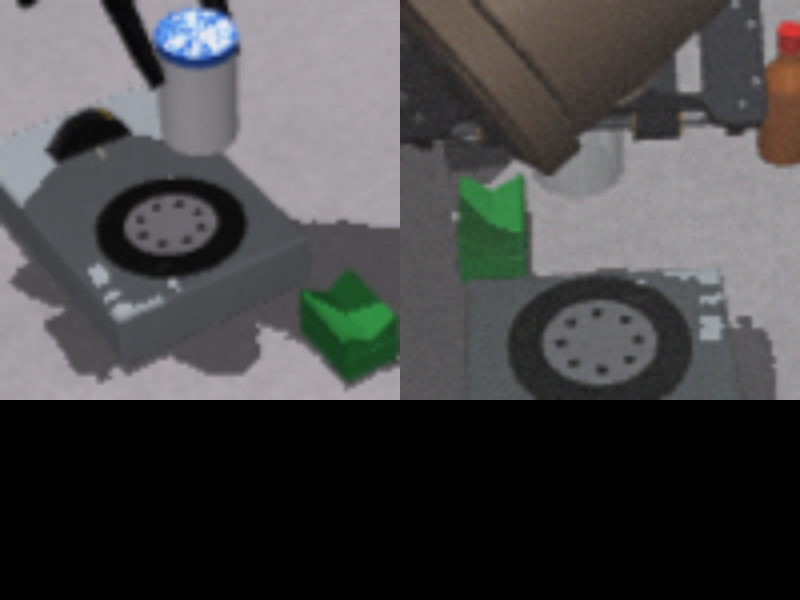

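```bash
python3 - <<'E'
from h import *
inc([.529,-.2012,.13],tgt(45,-3.3));
E
```

```text
tcp [ 0.5298 -0.1879  0.1167] shift cm [1.01 7.52 2.13] rot [ 0.058 -0.004 -0.004]
```

arm_command(
  increments=[
    [[0.3,2,0],[0.03,0,0],30],
    [[0.5,4,0],[0.058,-0.004,-0.004],30],
    [[0.8,5,0.5],[0.058,-0.004,-0.004],30],
    [[1,6,1],[0.058,-0.004,-0.004],30],
    [[1,7,1.6],[0.058,-0.004,-0.004],30],
    [[1,7.5,2.1],[0.058,-0.004,-0.004],30],
    [[1,7.5,2.1],[0.058,-0.004,-0.004],30],
    [[1,7.5,2.1],[0.058,-0.004,-0.004],30],
    [[1,7.5,2.1],[0.058,-0.004,-0.004],30],
    [[1,7.5,2.1],[0.058,-0.004,-0.004],30],
  ],
)

```text
time_s: 15.8
ee_pos: [0.5297, -0.188, 0.1173]
tool_rot: [0.924, -0.026, 0.011, -0.383]
wrist_force: [-1.0, 0.1, -1.8]
width: 0.0507
```

```bash
python3 - <<'E'
from h import *
st()
for n in('scene','side','wrist'): shot(n,n+'9')
a=cv2.imread('pics/scene9.png');b=cv2.imread('pics/side9.png');w=cv2.imread('pics/wrist9.png')
o=np.zeros((600,800,3),np.uint8);o[:400,:400]=cv2.resize(a[130:190,240:300],(400,400),interpolation=2);o[:400,400:]=cv2.resize(b[220:290,295:365],(400,400),interpolation=2);o[400:,:320]=cv2.resize(w,(320,200));cv2.imwrite('pics/crop12.png',o)
E
```

```text
t 15.8 q [-0.755  0.709  1.628  0.582  1.407 -0.977] tcp [ 0.5297 -0.188   0.1173] z [ 0.041  0.706 -0.707] x [ 0.998 -0.057  0.001] F [-1.   0.1 -1.8] w 0.0507
grasp [ 0.5289 -0.2013  0.1306]
```

View pics/crop12.png

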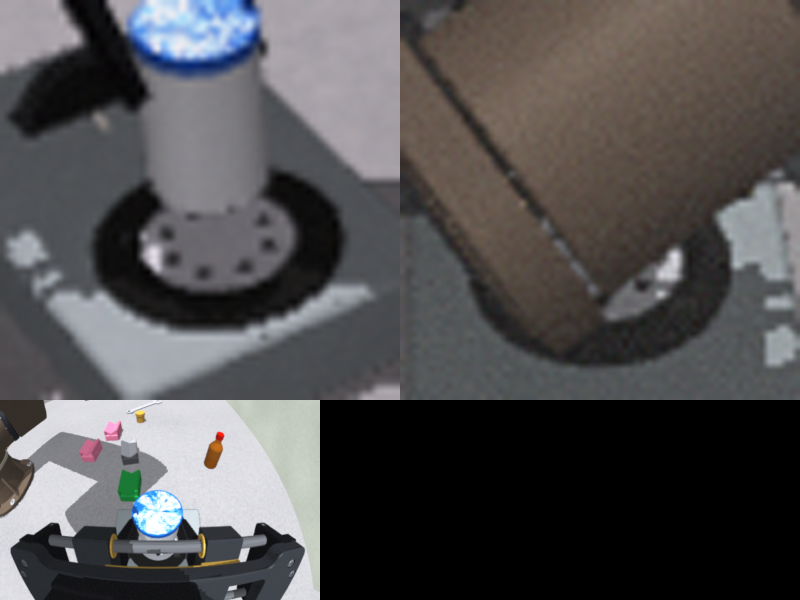

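```bash
python3 - <<'E'
from h import *
s=dict(np.load('pics/scene9.npz'));im=s['im'];h=cv2.cvtColor(im,cv2.COLOR_RGB2HSV)
m=((h[...,0]>90)&(h[...,0]<130)&(h[...,1]>50)).astype(np.uint8);m[:110]=0;m[145:]=0;m[:,:255]=0;m[:,285:]=0
m=cv2.morphologyEx(m,cv2.MORPH_CLOSE,np.ones((5,5)))
c=max(cv2.findContours(m,0,2)[0],key=cv2.contourArea);c=cv2.convexHull(c);e=cv2.fitEllipse(c);print(e,cv2.boundingRect(c))
for z in(.160,.1656,.170): print(z,onz(s,*e[0],z)[:2])
# expected image extents of base circle
P=np.array([proj(s,[.5289+.026*np.cos(t),-.2013+.026*np.sin(t),.166]) for t in np.linspace(0,6.28,60)]);print(P.min(0),P.max(0))
# cup mouth side extents: left/right silhouette columns at rows
g=cv2.cvtColor(im,cv2.COLOR_RGB2GRAY)
for r in(146,150,154): print(r,g[r,255:290])
Q=np.array([proj(s,[.5289+.026*np.cos(t),-.2013+.026*np.sin(t),.1306-.045]) for t in np.linspace(0,6.28,60)]);print(Q.min(0),Q.max(0))
E
```

```text
((267.6938781738281, 134.8665771484375), (15.115191459655762, 23.35430145263672), 71.10002136230469) (257, 127, 22, 16)
0.16 [ 0.53180374 -0.19995595]
0.1656 [ 0.53565637 -0.19294765]
0.17 [ 0.53868343 -0.18744112]
[258.50841265 126.96268641] [277.67861815 138.08160285]
146 [ 59  77  81  68  42  47 101 117 125 127 131 133 134 136 133 131 129 128
 127 125 121 115 109 101  85  82  81  80  99 144 160 161 164 165 164]
150 [ 80  82  81  83  82  81  90 110 120 127 132 133 134 138 135 132 130 128
 127 125 123 118 112 103  92  83  83  82  80  81  82  81 101 147 163]
154 [ 82  83  83  82  80  80  79 106 119 126 132 133 134 136 136 132 132 130
 130 126 125 119 114 105  94  78  76  82  83  82  84  82  82  81  81]
[261.75245285 150.1531214 ] [279.96339418 161.47433017]
```

```bash
python3 - <<'E'
from h import *
w=dict(np.load('pics/w6.npz'));im=w['im']
cv2.imwrite('pics/crop13.png',cv2.resize(im[225:300,280:400,::-1],None,fx=6,fy=6,interpolation=2))
s=dict(np.load('pics/scene7.npz'));im=s['im'];
m=(im.min(2)>150).astype(np.uint8);m[:155]=0;m[180:]=0;m[:,:258]=0;m[:,288:]=0
m=cv2.morphologyEx(m,cv2.MORPH_CLOSE,np.ones((5,5)))
c=max(cv2.findContours(m,0,2)[0],key=cv2.contourArea);e=cv2.fitEllipse(c);print(e,onz(s,*e[0],.05))
E
```

```text
((272.3157958984375, 165.7669219970703), (13.6439208984375, 22.640737533569336), 85.09474182128906) [ 0.52931699 -0.19901688  0.05      ]
```

View pics/crop13.png

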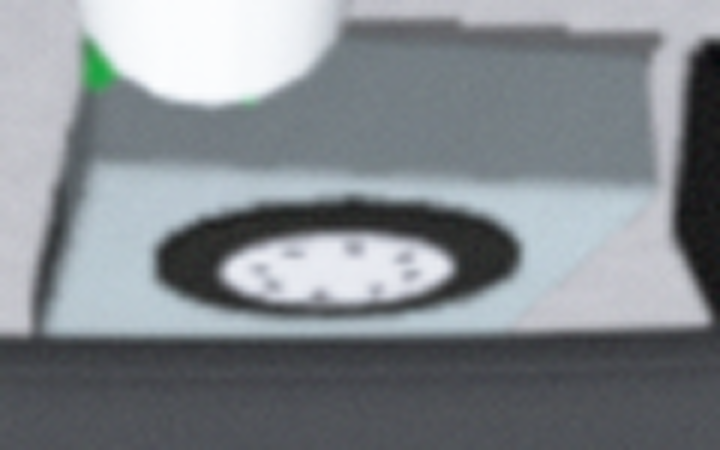

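```bash
python3 - <<'E'
from h import *
w=dict(np.load('pics/w6.npz'));im=w['im']
m=(im.max(2)<90).astype(np.uint8);m[:255]=0;m[279:]=0;m[:,:303]=0;m[:,369:]=0
c=max(cv2.findContours(m,0,2)[0],key=cv2.contourArea)
P=np.array([onz(w,*p[0],.05,True)[:2] for p in c.astype(float)]);print(cv2.fitEllipse(P.astype(np.float32)),P.min(0),P.max(0))
m=(im.min(2)>215).astype(np.uint8);m[:260]=0;m[277:]=0;m[:,:314]=0;m[:,358:]=0
m=cv2.morphologyEx(m,cv2.MORPH_CLOSE,np.ones((5,5)))
c=max(cv2.findContours(m,0,2)[0],key=cv2.contourArea)
P=np.array([onz(w,*p[0],.05,True)[:2] for p in c.astype(float)]);print(cv2.fitEllipse(P.astype(np.float32)),P.min(0),P.max(0))
E
```

```text
((0.5275783538818359, -0.1969188153743744), (0.09966126829385757, 0.10310906171798706), 2.6740071773529053) [ 0.47458306 -0.24635686] [ 0.58068524 -0.1389204 ]
((0.5289031863212585, -0.20187073945999146), (0.047839436680078506, 0.06113789603114128), 90.25994873046875) [ 0.4972349  -0.22488722] [ 0.56030837 -0.17568163]
```

arm_command(
  increments=[
    [[0,0.4,0.7],[0,0,0],30],
    [[0,0.9,1.2],[0,0,0],30],
    [[0,1.3,1.6],[0,0,0],30],
    [[0,1.6,1.9],[0,0,0],30],
    [[0,1.9,2.15],[0,0,0],30],
    [[0,1.95,2.2],[0,0,0],30],
    [[0,2.0,2.25],[0,0,0],30],
    [[0,2.05,2.3],[0,0,0],30],
    [[0,2.05,2.3],[0,0,0],30],
    [[0,2.05,2.3],[0,0,0],30],
  ],
)

```text
time_s: 17.2
ee_pos: [0.5298, -0.1863, 0.0865]
tool_rot: [0.923, -0.026, 0.011, -0.383]
wrist_force: [-0.8, 0.5, -1.9]
width: 0.0506
```

```bash
python3 - <<'E'
from h import *
st()
shot('scene','scene10')
cv2.imwrite('pics/crop14.png',cv2.resize(cv2.imread('pics/scene10.png')[120:190,235:305],None,fx=8,fy=8,interpolation=2))
E
```

```text
t 17.2 q [-0.753  0.75   1.645  0.589  1.358 -1.008] tcp [ 0.5298 -0.1863  0.0865] z [ 0.041  0.706 -0.707] x [ 0.998 -0.057  0.001] F [-0.8  0.5 -1.9] w 0.0506
grasp [ 0.529  -0.1995  0.0998]
```

View pics/crop14.png

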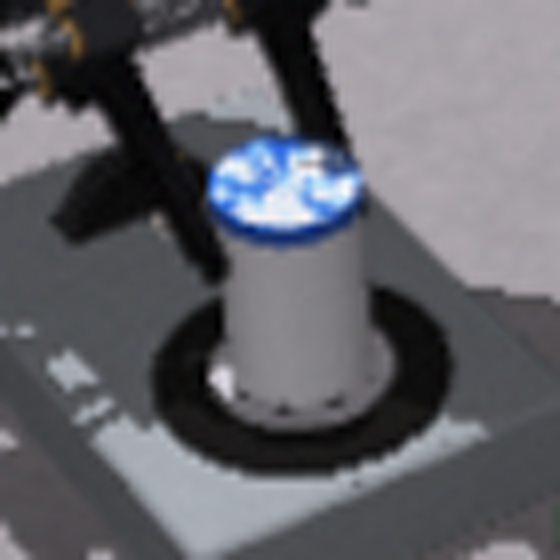

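arm_command(
  increments=[
    [[0,0.07,0.07],[0,0,0],30],
    [[0,0.14,0.14],[0,0,0],30],
    [[0,0.2,0.2],[0,0,0],30],
    [[0,0.24,0.24],[0,0,0],30],
    [[0,0.24,0.24],[0,0,0],30],
    [[0,0.24,0.24],[0,0,0],30],
    [[0,0.24,0.24],[0,0,0],30],
    [[0,0.24,0.24],[0,0,0],30],
    [[0,0.24,0.24],[0,0,0],30],
    [[0,0.24,0.24],[0,0,0],30],
  ],
)

```text
time_s: 18.5
ee_pos: [0.5298, -0.1863, 0.0831]
tool_rot: [0.923, -0.026, 0.011, -0.383]
wrist_force: [-0.9, 0.4, -2.3]
width: 0.0501
```

```bash
python3 - <<'E'
from h import *
st()
E
```

```text
t 18.5 q [-0.753  0.755  1.646  0.59   1.353 -1.012] tcp [ 0.5298 -0.1863  0.0831] z [ 0.041  0.706 -0.707] x [ 0.998 -0.057  0.001] F [-0.9  0.4 -2.3] w 0.0501
grasp [ 0.529  -0.1995  0.0964]
```

arm_command(
  increments=[
    [[0,0.04,0.04],[0,0,0],30],
    [[0,0.08,0.08],[0,0,0],30],
    [[0,0.11,0.11],[0,0,0],30],
    [[0,0.14,0.14],[0,0,0],30],
    [[0,0.14,0.14],[0,0,0],30],
    [[0,0.14,0.14],[0,0,0],30],
    [[0,0.14,0.14],[0,0,0],30],
    [[0,0.14,0.14],[0,0,0],30],
    [[0,0.14,0.14],[0,0,0],30],
    [[0,0.14,0.14],[0,0,0],30],
  ],
)

```text
time_s: 19.75
ee_pos: [0.5299, -0.1864, 0.0823]
tool_rot: [0.923, -0.026, 0.012, -0.383]
wrist_force: [-1.9, -2.8, 10.2]
width: 0.0508
```

```bash
python3 - <<'E'
from h import *
st()
E
```

```text
t 19.75 q [-0.753  0.756  1.646  0.591  1.352 -1.014] tcp [ 0.5299 -0.1864  0.0823] z [ 0.042  0.706 -0.707] x [ 0.998 -0.058  0.002] F [-1.9 -2.8 10.2] w 0.0508
grasp [ 0.5291 -0.1997  0.0956]
```

arm_command(
  increments=[
    [[0,0,0],[0,0,0],30],
    [[0,0,0],[0,0,0],50],
    [[0,0,0],[0,0,0],70],
    [[0,0,0],[0,0,0],100],
    [[0,0,0],[0,0,0],100],
    [[0,0,0],[0,0,0],100],
    [[0,0,-1],[0,0,0],100],
    [[0,0,-4],[0,0,0],100],
    [[0,0,-8],[0,0,0],100],
    [[0,0,-13],[0,0,0],100],
  ],
)

```text
time_s: 21.0
ee_pos: [0.5241, -0.2791, 0.1753]
tool_rot: [0.923, -0.026, 0.011, -0.383]
wrist_force: [1.0, -0.5, -0.5]
width: 0.0954
```

```bash
python3 - <<'E'
from h import *
st()
for n in('scene','side','wrist'): shot(n,n+'11')
a=cv2.imread('pics/scene11.png');b=cv2.imread('pics/side11.png');w=cv2.imread('pics/wrist11.png')
o=np.zeros((600,800,3),np.uint8);o[:400,:400]=cv2.resize(a[110:190,230:310],(400,400),interpolation=2);o[:400,400:]=cv2.resize(b[200:350,270:420],(400,400),interpolation=2);o[400:,:320]=cv2.resize(w,(320,200));cv2.imwrite('pics/crop15.png',o)
E
```

```text
t 21.0 q [-0.854  0.708  1.434  0.518  1.614 -0.943] tcp [ 0.5241 -0.2791  0.1753] z [ 0.041  0.707 -0.706] x [ 0.998 -0.057  0.001] F [ 1.  -0.5 -0.5] w 0.0954
grasp [ 0.5234 -0.2924  0.1886]
```

View pics/crop15.png

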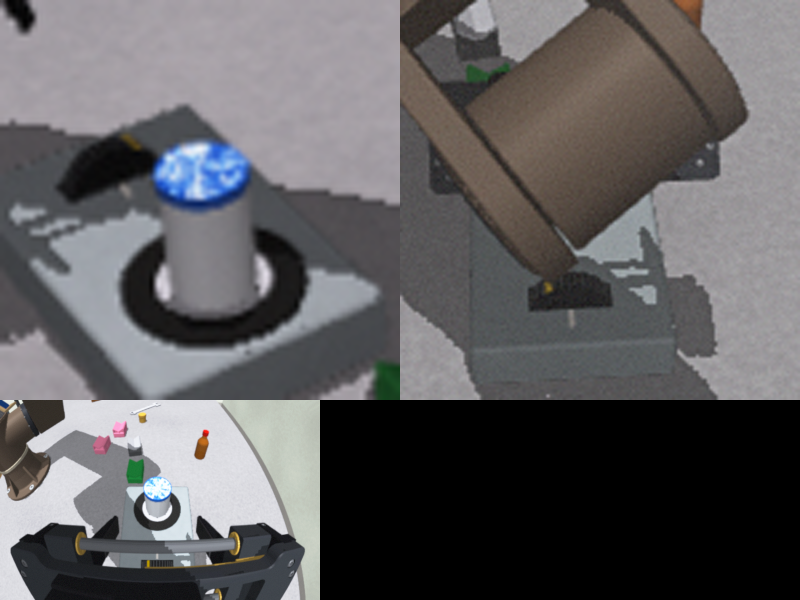

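```bash
python3 - <<'E'
import cv2
w=cv2.imread('pics/wrist11.png')
cv2.imwrite('pics/crop16.png',cv2.resize(w[140:290,240:400],None,fx=5,fy=4,interpolation=2)[:600,:800])
E
```

```text
(no output)
```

View pics/crop16.png

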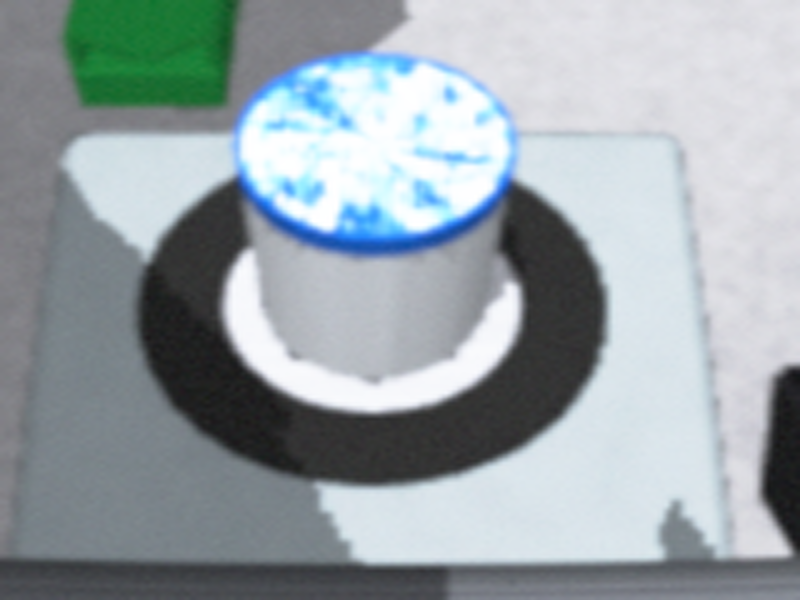

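The cup stands on the vent. In the wrist crop the hub spans x 222–522 and the cup's foot is centred near 377, so it is about 1–2 mm off centre at most. Next I'll move to look at the wheel.

```bash
python3 - <<'E'
from h import *
inc([.515,-.45,.22],tgt(0,-3.3),0,False)
E
```

```text
tcp [ 0.515 -0.45   0.22 ] shift cm [  0.07   8.91 -15.14] rot [-0.783 -0.005 -0.   ]
```

arm_command(
  increments=[
    [[0,1,-3],[-0.05,0,0],100],
    [[0,2,-6],[-0.15,0,0],50],
    [[0,4,-9],[-0.3,0,0],0],
    [[0,6,-12],[-0.45,0,0],0],
    [[0,8.9,-15],[-0.6,0,0],0],
    [[0,8.9,-15.1],[-0.783,-0.005,0],0],
    [[0,8.9,-15.1],[-0.783,-0.005,0],0],
    [[0,8.9,-15.1],[-0.783,-0.005,0],0],
    [[0,8.9,-15.1],[-0.783,-0.005,0],0],
    [[0,8.9,-15.1],[-0.783,-0.005,0],0],
  ],
)

```text
time_s: 22.4
ee_pos: [0.514, -0.45, 0.2192]
tool_rot: [1.0, -0.029, -0.0, -0.001]
wrist_force: [-0.6, 0.0, 0.5]
width: 0.0102
```

```bash
python3 - <<'E'
from h import *
st()
shot('wrist','w12');shot('side','side12')
w=cv2.imread('pics/w12.png');b=cv2.imread('pics/side12.png')
o=np.zeros((600,800,3),np.uint8);o[:400,:640]=w;o[400:,:]=0
cv2.imwrite('pics/crop17.png',w)
E
```

```text
t 22.4 q [-0.816  0.555  1.365  0.     1.223 -0.758] tcp [ 0.514  -0.45    0.2192] z [-0.001  0.002 -1.   ] x [ 0.998 -0.058 -0.001] F [-0.6  0.   0.5] w 0.0102
grasp [ 0.5141 -0.45    0.238 ]
```

View pics/crop17.png

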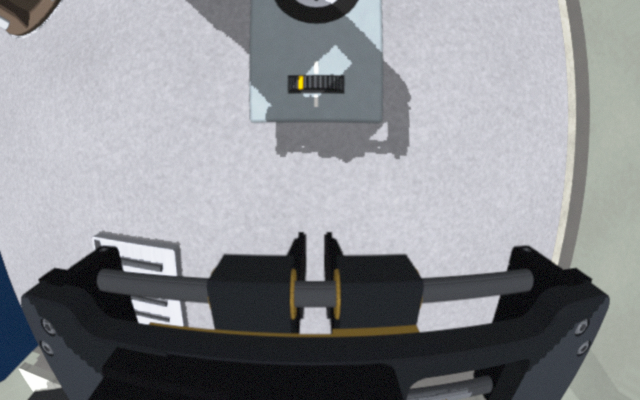

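```bash
cat > wheel.py <<'E'
from h import *
def meas(f):
    w=dict(np.load(f'pics/{f}.npz'));im=w['im'];h=cv2.cvtColor(im,cv2.COLOR_RGB2HSV)
    m=((h[...,0]>18)&(h[...,0]<36)&(h[...,1]>140)&(h[...,2]>90)).astype(np.uint8)
    n,l,s,c=cv2.connectedComponentsWithStats(m)
    # predicted wheel px
    out=[]
    for i in range(1,n):
        if s[i,4]>=6:
            X=onz(w,*c[i],.065,True)
            if abs(X[0]-.521)<.05 and abs(X[1]+.331)<.025: out.append((s[i],c[i]))
    return w,out
def ang(w,c,crown,yaw):
    ex=np.array([np.cos(yaw),np.sin(yaw),0])
    o,d=ray(w,*c,True)
    best=None
    ax=np.array([crown[0],crown[1],.038])
    # bar centre at axis plane y: intersect ray with circle in plane perpendicular to the wheel axis
    ey=np.array([-np.sin(yaw),np.cos(yaw),0]); t=((ax-o)@ey)/(d@ey) if abs(d@ey)>1e-6 else 0
    from scipy.optimize import minimize_scalar
    def f(th):
        P=ax+.032*(np.sin(th)*ex+np.cos(th)*np.array([0,0,1])); u=proj(w,P,True); return (u[0]-c[0])**2
    r=minimize_scalar(f,bounds=(-1.3,1.2),method='bounded'); return r.x
E
python3 - <<'E'
from wheel import *
w,o=meas('w12')
im=w['im'];cv2.imwrite('pics/crop18.png',cv2.resize(im[40:130,240:400,::-1],None,fx=5,fy=5,interpolation=2))
for s,c in o: print(s,c,onz(w,*c,.064,True))
for p in[(316,68),(316,102)]: print(onz(w,*p,.046,True))
E
```

```text
[298  76   6  14  82] [300.5         82.34146341] [ 0.50392126 -0.33151856  0.064     ]
[ 0.5222225  -0.31310187  0.046     ]
[ 0.5198475  -0.35381268  0.046     ]
```

View pics/crop18.png

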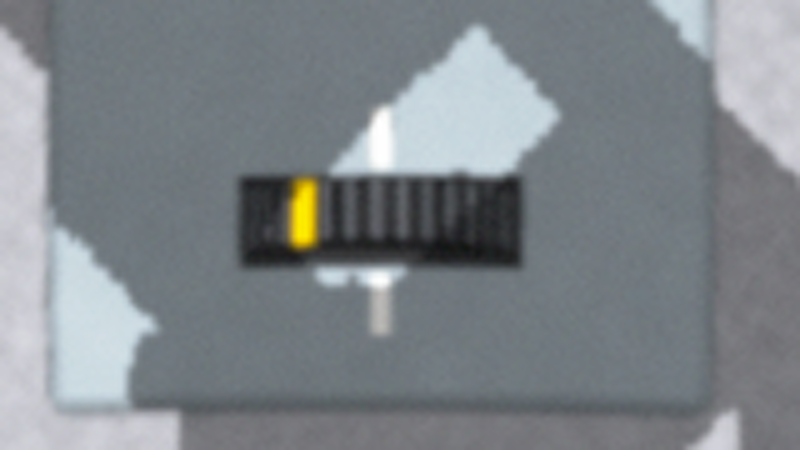

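```bash
python3 - <<'E'
from wheel import *
w,o=meas('w12')
for cr in[(.521,-.332),(.521,-.334)]: print(ang(w,o[0][1],cr,np.radians(-3.3)))
# zero-position px vs pointers
print(proj(w,[.521,-.333,.07],True), proj(w,[.5222,-.313,.046],True))
inc([.521-.009,-.333+.0005,.085],tgt(0,-3.3),0,False); inc([.521,-.333,.0],tgt(0,-3.3),0,False)
E
```

```text
-0.5611142624921132
-0.5655848770781425
(np.float64(316.0340242553406), np.float64(82.029451740948)) (np.float64(315.97553695002273), np.float64(67.91749085486427))
tcp [ 0.512  -0.3325  0.085 ] shift cm [ -0.88 -11.7   13.45] rot [-0.001  0.001 -0.001]
tcp [ 0.521 -0.333  0.   ] shift cm [ 2.000e-02 -1.169e+01  2.195e+01] rot [-0.001  0.001 -0.001]
```

arm_command(
  increments=[
    [[-0.1,-3,2],[0,0,0],0],
    [[-0.3,-6,4],[0,0,0],0],
    [[-0.58,-10,7],[0,0,0],0],
    [[-0.58,-11.7,10],[0,0,0],0],
    [[-0.58,-11.7,12.5],[0,0,0],0],
    [[-0.58,-11.7,13.4],[0,0,0],0],
    [[-0.58,-11.7,13.4],[0,0,0],0],
    [[-0.58,-11.7,13.4],[0,0,0],0],
    [[-0.58,-11.7,13.4],[0,0,0],0],
    [[-0.58,-11.7,13.4],[0,0,0],0],
  ],
)

```text
time_s: 23.75
ee_pos: [0.5151, -0.3328, 0.086]
tool_rot: [1.0, -0.029, -0.0, -0.0]
wrist_force: [0.1, 0.3, 0.5]
width: 0.0006
```

```bash
python3 - <<'E'
from h import *
st()
shot('scene','scene13');shot('side','side13')
a=cv2.imread('pics/scene13.png');b=cv2.imread('pics/side13.png')
o=np.zeros((400,800,3),np.uint8);o[:,:400]=cv2.resize(a[100:180,220:300],(400,400),interpolation=2);o[:,400:]=cv2.resize(b[240:340,285:385],(400,400),interpolation=2);cv2.imwrite('pics/crop19.png',o)
inc([.521-.006*.998,-.333+.006*.058,.067],tgt(0,-3.3),0,False)
E
```

```text
t 23.75 q [-6.810e-01  5.930e-01  1.693e+00  1.000e-03  8.560e-01 -6.240e-01] tcp [ 0.5151 -0.3328  0.086 ] z [-0.     0.001 -1.   ] x [ 0.998 -0.058 -0.   ] F [0.1 0.3 0.5] w 0.0006
grasp [ 0.5151 -0.3328  0.1048]
tcp [ 0.515  -0.3327  0.067 ] shift cm [-0.01 -0.    1.88] rot [-0.001  0.    -0.001]
```

View pics/crop19.png

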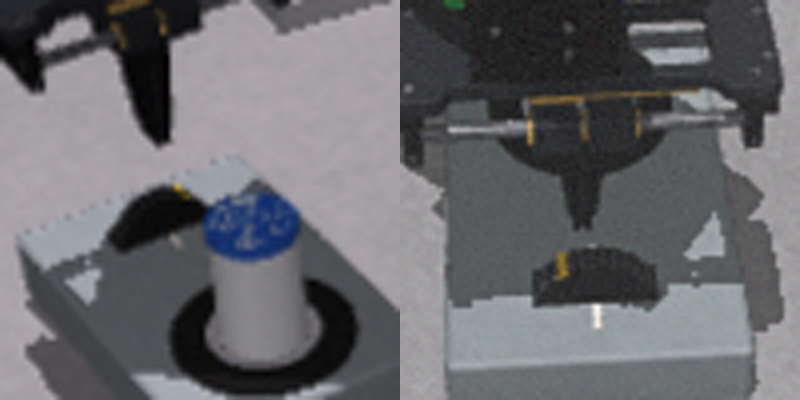

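arm_command(
  increments=[
    [[0.15,0,0.8],[0,0,0],0],
    [[0.15,0,1.5],[0,0,0],0],
    [[0.15,0,1.9],[0,0,0],0],
    [[0.15,0,1.9],[0,0,0],0],
    [[0.35,0,1.9],[0,0,0],0],
    [[0.6,0,1.9],[0,0,0],0],
    [[0.85,0,1.9],[0,0,0],0],
    [[1.05,0,1.9],[0,0,0],0],
    [[1.05,0,1.9],[0,0,0],0],
    [[1.05,0,1.9],[0,0,0],0],
  ],
)

```text
time_s: 25.1
ee_pos: [0.5255, -0.3332, 0.0667]
tool_rot: [1.0, -0.029, -0.0, -0.0]
wrist_force: [-0.2, -0.2, 0.4]
width: 0.0002
```

```bash
python3 - <<'E'
from h import *
st()
shot('side','side14')
b=cv2.imread('pics/side14.png')
cv2.imwrite('pics/crop20.png',cv2.resize(b[270:330,305:365],(600,600),interpolation=2))
E
```

```text
t 25.1 q [-6.710e-01  6.290e-01  1.684e+00  1.000e-03  8.300e-01 -6.140e-01] tcp [ 0.5255 -0.3332  0.0667] z [-0.     0.001 -1.   ] x [ 0.998 -0.058 -0.001] F [-0.2 -0.2  0.4] w 0.0002
grasp [ 0.5255 -0.3333  0.0855]
```

View pics/crop20.png

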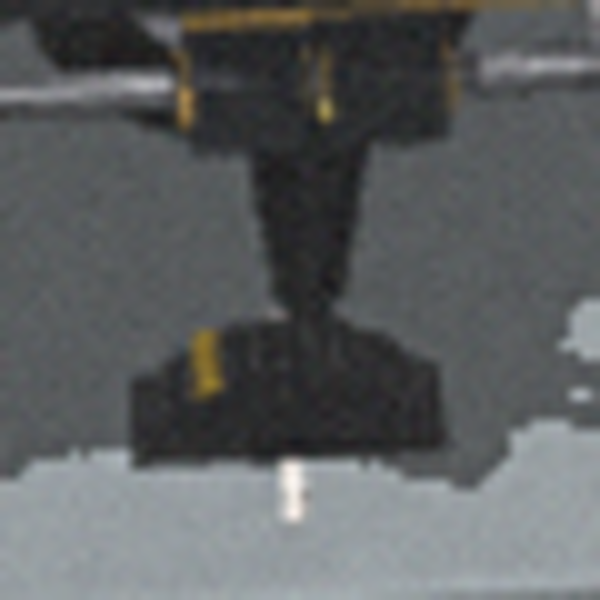

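No contact yet at z = 66.7 mm. I'll go back to the start side and press lower.

arm_command(
  increments=[
    [[0,0,-0.4],[0,0,0],0],
    [[-0.4,0,-0.4],[0,0,0],0],
    [[-0.9,0,-0.4],[0,0,0],0],
    [[-0.9,0,-0.2],[0,0,0],0],
    [[-0.9,0,0],[0,0,0],0],
    [[-0.9,0,0.1],[0,0,0],0],
    [[-0.9,0,0.2],[0,0,0],0],
    [[-0.9,0,0.2],[0,0,0],0],
    [[-0.9,0,0.2],[0,0,0],0],
    [[-0.9,0,0.2],[0,0,0],0],
  ],
)

```text
time_s: 26.4
ee_pos: [0.5165, -0.3327, 0.0648]
tool_rot: [1.0, -0.029, -0.0, -0.0]
wrist_force: [-0.8, -0.2, 0.4]
width: 0.0003
```

```bash
python3 - <<'E'
from h import *
st()
E
```

```text
t 26.4 q [-6.800e-01  6.220e-01  1.706e+00  1.000e-03  8.150e-01 -6.220e-01] tcp [ 0.5165 -0.3327  0.0648] z [-0.     0.001 -1.   ] x [ 0.998 -0.058 -0.   ] F [-0.8 -0.2  0.4] w 0.0003
grasp [ 0.5165 -0.3328  0.0836]
```

```bash
python3 - <<'E'
from h import *
for n in('scene','side'): shot(n,n+'15')
a=cv2.imread('pics/scene15.png');b=cv2.imread('pics/side15.png')
o=np.zeros((400,800,3),np.uint8);o[:,:400]=cv2.resize(a[110:160,235:285],(400,400),interpolation=2);o[:,400:]=cv2.resize(b[270:330,305:365],(400,400),interpolation=2);cv2.imwrite('pics/crop21.png',o)
for n in('scene','side'):
    ci=viewer.camera_info(n); print(n,proj(ci,[.521,-.333,.07]),proj(ci,[.5165,-.3327,.0648]))
E
```

```text
scene (np.float64(250.11884212668764), np.float64(137.89228207706975)) (np.float64(251.64094517934933), np.float64(138.7774596676008))
side (np.float64(333.40154106063113), np.float64(304.057621074043)) (np.float64(331.260717988721), np.float64(305.74849925165233))
```

View pics/crop21.png

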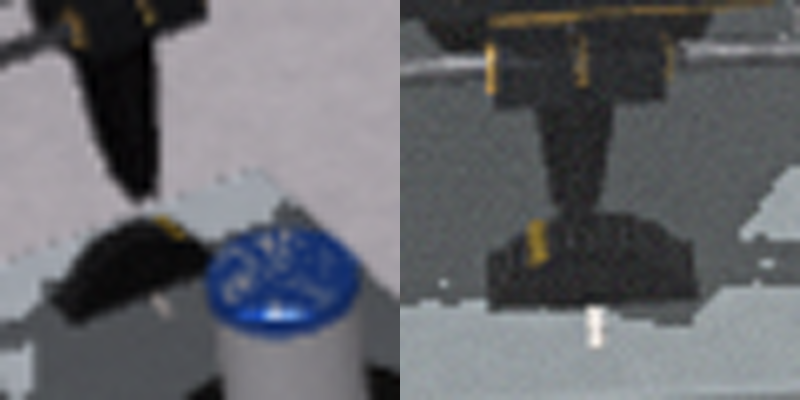

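arm_command(
  increments=[
    [[0,0,0.1],[0,0,0],0],
    [[0,0,0.2],[0,0,0],0],
    [[0,0,0.3],[0,0,0],0],
    [[0,0,0.4],[0,0,0],0],
    [[0,0,0.5],[0,0,0],0],
    [[0,0,0.6],[0,0,0],0],
    [[0,0,0.6],[0,0,0],0],
    [[0,0,0.6],[0,0,0],0],
    [[0,0,0.6],[0,0,0],0],
    [[0,0,0.6],[0,0,0],0],
  ],
)

```text
time_s: 27.75
ee_pos: [0.5165, -0.3328, 0.0589]
tool_rot: [1.0, -0.029, -0.0, -0.0]
wrist_force: [-0.6, -0.3, -0.7]
width: 0.0006
```

```bash
python3 - <<'E'
from h import *
st()
for n in('scene','side','wrist'): shot(n,n+'16')
a=cv2.imread('pics/scene16.png');b=cv2.imread('pics/side16.png');w=cv2.imread('pics/wrist16.png')
o=np.zeros((600,800,3),np.uint8);o[:400,:400]=cv2.resize(a[110:160,235:285],(400,400),interpolation=2);o[:400,400:]=cv2.resize(b[270:330,305:365],(400,400),interpolation=2);o[400:,:320]=cv2.resize(w,(320,200));cv2.imwrite('pics/crop22.png',o)
E
```

```text
t 27.75 q [-6.80e-01  6.30e-01  1.71e+00  1.00e-03  8.02e-01 -6.22e-01] tcp [ 0.5165 -0.3328  0.0589] z [-0.     0.001 -1.   ] x [ 0.998 -0.058 -0.   ] F [-0.6 -0.3 -0.7] w 0.0006
grasp [ 0.5165 -0.3328  0.0777]
```

View pics/crop22.png

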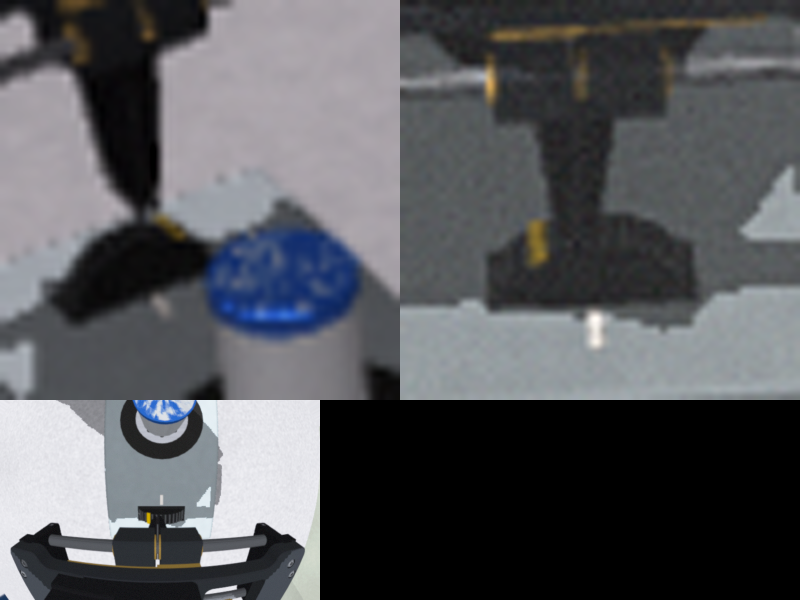

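```bash
python3 - <<'E'
from h import *
w=cv2.imread('pics/wrist16.png')
cv2.imwrite('pics/crop23.png',cv2.resize(w[180:290,250:390],None,fx=5.5,fy=5.5,interpolation=2))
d=dict(np.load('pics/wrist16.npz')); print('crown',proj(d,[.521,-.333,.07],True),'tcp',proj(d,[.5165,-.3328,.0589],True))
E
```

```text
crown (np.float64(323.8596008741566), np.float64(240.94903042831137)) tcp (np.float64(316.6419305822005), np.float64(234.7281153528139))
```

View pics/crop23.png

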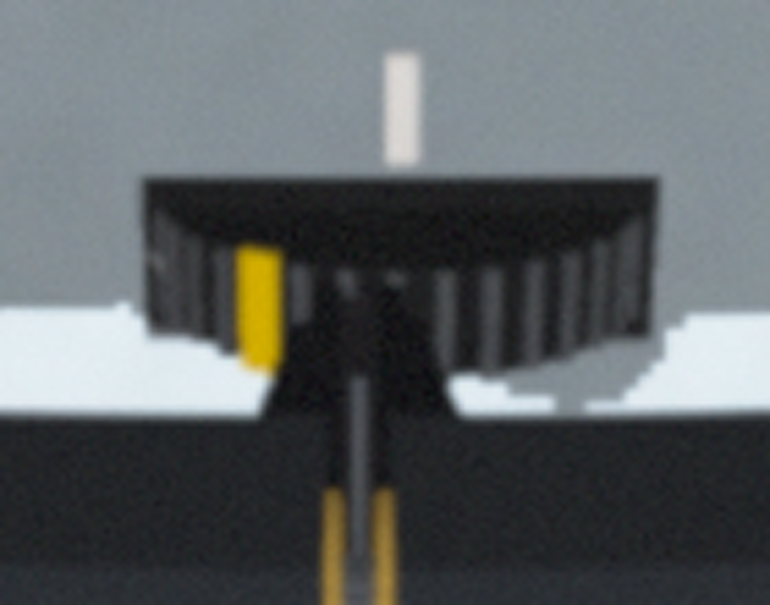

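arm_command(
  increments=[
    [[0,0,0.1],[0,0,0],0],
    [[0,0,0.2],[0,0,0],0],
    [[0,0,0.3],[0,0,0],0],
    [[0,0,0.3],[0,0,0],0],
    [[0,0,0.4],[0,0,0],0],
    [[0,0,0.4],[0,0,0],0],
    [[0,0,0.4],[0,0,0],0],
    [[0,0,0.4],[0,0,0],0],
    [[0,0,0.4],[0,0,0],0],
    [[0,0,0.4],[0,0,0],0],
  ],
)

```text
time_s: 29.15
ee_pos: [0.5165, -0.3328, 0.0549]
tool_rot: [1.0, -0.029, -0.0, -0.0]
wrist_force: [-0.1, 0.2, -0.2]
width: 0.0005
```

```bash
python3 - <<'E'
from h import *
st()
E
```

```text
t 29.15 q [-6.800e-01  6.360e-01  1.712e+00  1.000e-03  7.940e-01 -6.220e-01] tcp [ 0.5165 -0.3328  0.0549] z [-0.     0.001 -1.   ] x [ 0.998 -0.058 -0.   ] F [-0.1  0.2 -0.2] w 0.0005
grasp [ 0.5165 -0.3328  0.0737]
```

```bash
python3 - <<'E'
from h import *
for n in('scene','side','wrist'): shot(n,n+'17')
a=cv2.imread('pics/scene17.png');b=cv2.imread('pics/side17.png');w=cv2.imread('pics/wrist17.png')
o=np.zeros((600,800,3),np.uint8);o[:300,:400]=cv2.resize(a[115:145,235:275],(400,300),interpolation=2);o[:300,400:]=cv2.resize(b[285:315,315:355],(400,300),interpolation=2);o[300:,:400]=cv2.resize(w[195:255,280:360],(400,300),interpolation=2);cv2.imwrite('pics/crop24.png',o)
E
```

```text
(no output)
```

View pics/crop24.png

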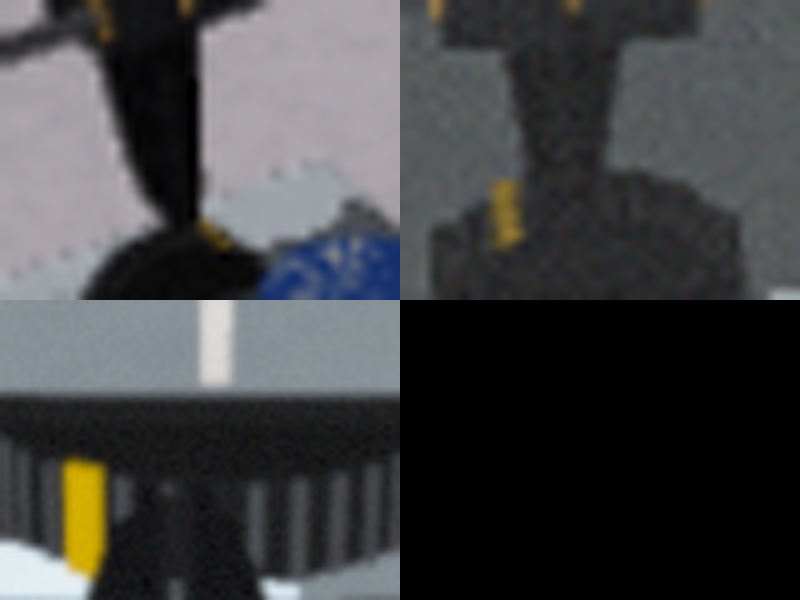

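```bash
python3 - <<'E'
from h import *
s=dict(np.load('pics/scene13.npz'));d=dict(np.load('pics/side13.npz'))
def tri(rs):
    A=np.zeros((3,3));b=np.zeros(3)
    for o,v in rs:
        v=v/np.linalg.norm(v);P=np.eye(3)-np.outer(v,v);A+=P;b+=P@o
    X=np.linalg.solve(A,b);return X,[np.linalg.norm((np.eye(3)-np.outer(v,v)/(v@v))@(X-o)) for o,v in rs]
print(tri([ray(s,252.4,128.6),ray(d,330.5,297)]))
print(proj(s,[.5151,-.3328,.086]),proj(d,[.5151,-.3328,.086]))
# crown by features: bar in both views
for f,box in(('scene13',(240,125,275,150)),('side13',(310,290,350,315))):
    c=dict(np.load('pics/'+f+'.npz'));im=c['im'];h=cv2.cvtColor(im,cv2.COLOR_RGB2HSV)
    m=((h[...,0]>15)&(h[...,0]<36)&(h[...,1]>100)&(h[...,2]>70));x0,y0,x1,y1=box
    ys,xs=np.nonzero(m[y0:y1,x0:x1]);print(f,xs.mean()+x0,ys.mean()+y0,len(xs)); 
    if f[1]=='c': r1=ray(c,xs.mean()+x0,ys.mean()+y0)
    else: r2=ray(c,xs.mean()+x0,ys.mean()+y0)
print('bar',tri([r1,r2]))
E
```

```text
(array([ 0.51151905, -0.3348151 ,  0.09780779]), [np.float64(0.0035198095008119093), np.float64(0.0035198095008120104)])
(np.float64(251.13569245537974), np.float64(132.92736934141436)) (np.float64(330.5119409519563), np.float64(299.29778204840227))
scene13 256.0 138.0 3
side13 325.0 306.0 19
bar (array([ 0.50311778, -0.33008838,  0.06298635]), [np.float64(0.0004770250257173897), np.float64(0.0004770250257175327)])
```

arm_command(
  increments=[
    [[0,0,0.1],[0,0,0],0],
    [[0,0,0.2],[0,0,0],0],
    [[0,0,0.3],[0,0,0],0],
    [[0,0,0.3],[0,0,0],0],
    [[0,0,0.4],[0,0,0],0],
    [[0,0,0.4],[0,0,0],0],
    [[0,0,0.4],[0,0,0],0],
    [[0,0,0.4],[0,0,0],0],
    [[0,0,0.4],[0,0,0],0],
    [[0,0,0.4],[0,0,0],0],
  ],
)

```text
time_s: 30.55
ee_pos: [0.5165, -0.3328, 0.0509]
tool_rot: [1.0, -0.029, -0.0, -0.0]
wrist_force: [0.4, 0.0, 0.4]
width: 0.0002
```

```bash
python3 - <<'E'
from h import *
st()
E
```

```text
t 30.55 q [-6.800e-01  6.410e-01  1.715e+00  1.000e-03  7.860e-01 -6.220e-01] tcp [ 0.5165 -0.3328  0.0509] z [-0.     0.001 -1.   ] x [ 0.998 -0.058 -0.   ] F [0.4 0.  0.4] w 0.0002
grasp [ 0.5165 -0.3328  0.0697]
```

```bash
python3 - <<'E'
from h import *
for n in('scene','side','wrist'): shot(n,n+'18')
a=cv2.imread('pics/scene18.png');b=cv2.imread('pics/side18.png');w=cv2.imread('pics/wrist18.png')
f=lambda i:np.clip(i.astype(float)*1.0,0,255)
g=lambda i:(255*(np.clip(i/110.,0,1))**.7).astype(np.uint8)
o=np.zeros((600,800,3),np.uint8);o[:300,:400]=g(cv2.resize(a[115:145,235:275],(400,300),interpolation=2));o[:300,400:]=g(cv2.resize(b[285:315,315:355],(400,300),interpolation=2));o[300:,:400]=g(cv2.resize(w[195:255,280:360],(400,300),interpolation=2));cv2.imwrite('pics/crop25.png',o)
E
```

```text
(no output)
```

View pics/crop25.png

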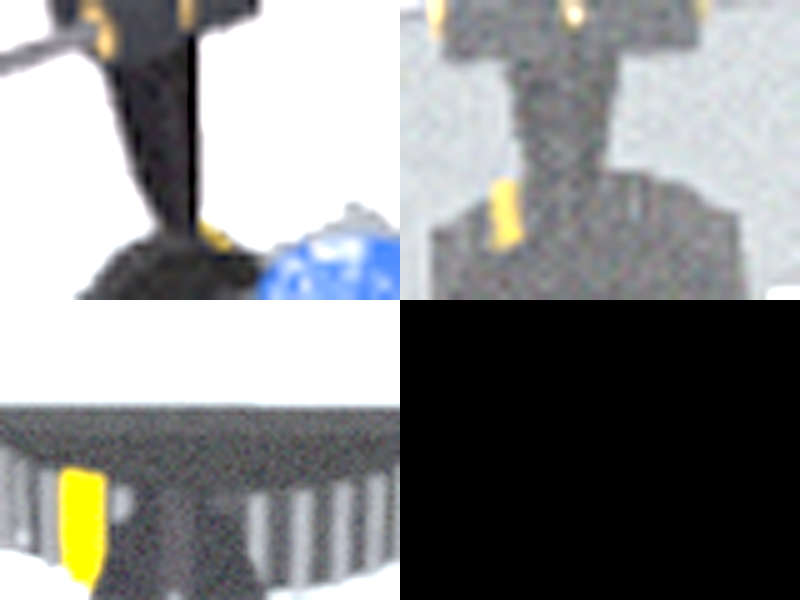

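arm_command(
  increments=[
    [[0,0,0.05],[0,0,0],0],
    [[0,0,0.1],[0,0,0],0],
    [[0,0,0.15],[0,0,0],0],
    [[0,0,0.2],[0,0,0],0],
    [[0,0,0.25],[0,0,0],0],
    [[0,0,0.3],[0,0,0],0],
    [[0,0,0.3],[0,0,0],0],
    [[0,0,0.3],[0,0,0],0],
    [[0,0,0.3],[0,0,0],0],
    [[0,0,0.3],[0,0,0],0],
  ],
)

```text
time_s: 31.95
ee_pos: [0.5165, -0.3328, 0.0479]
tool_rot: [1.0, -0.029, -0.0, -0.0]
wrist_force: [-0.1, 1.4, 0.5]
width: 0.0003
```

```bash
python3 - <<'E'
from h import *
st()
shot('wrist','wrist19'); w=cv2.imread('pics/wrist19.png')
g=lambda i:(255*(np.clip(i/110.,0,1))**.7).astype(np.uint8)
cv2.imwrite('pics/crop26.png',g(cv2.resize(w[195:265,270:370],(800,560),interpolation=2)))
d=dict(np.load('pics/wrist19.npz'))
for y in(-.01,0,.01):
  for z in (.048,.060,.072): print(y,z,np.round(proj(d,[.5165,-.3328+y,z],True),1))
print('wheel edges',[np.round(proj(d,[.521,-.333+k,.07],True),1) for k in(-.007,.007)])
E
```

```text
t 31.95 q [-6.800e-01  6.450e-01  1.717e+00  1.000e-03  7.800e-01 -6.220e-01] tcp [ 0.5165 -0.3328  0.0479] z [-0.     0.001 -1.   ] x [ 0.998 -0.058 -0.   ] F [-0.1  1.4  0.5] w 0.0003
grasp [ 0.5165 -0.3328  0.0667]
-0.01 0.048 [317.5 248.5]
-0.01 0.06 [317.6 255.9]
-0.01 0.072 [317.8 264.3]
0 0.048 [316.6 234.8]
0 0.06 [316.8 241.6]
0 0.072 [316.9 249.3]
0.01 0.048 [315.8 220.6]
0.01 0.06 [315.9 226.8]
0.01 0.072 [315.9 233.7]
wheel edges [array([324.9, 258.3]), array([323.8, 237.1])]
```

View pics/crop26.png

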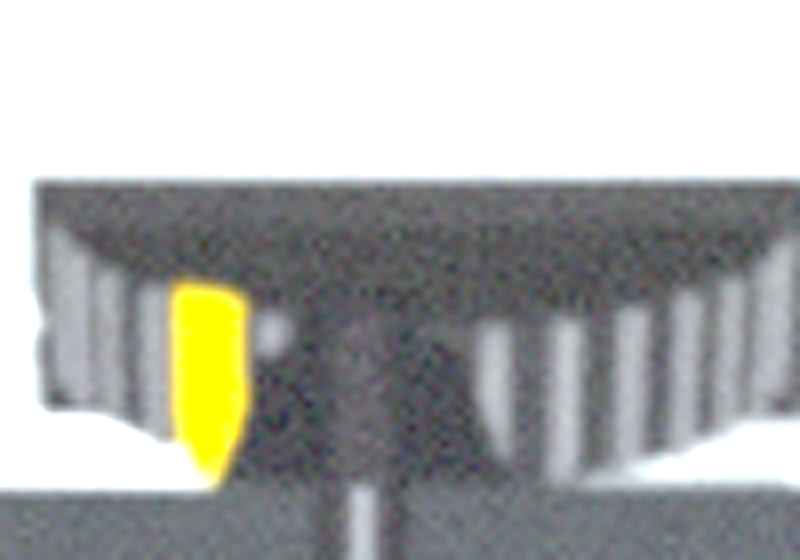

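arm_command(
  increments=[
    [[0,0,0.05],[0,0,0],0],
    [[0,0,0.1],[0,0,0],0],
    [[0,0,0.15],[0,0,0],0],
    [[0,0,0.2],[0,0,0],0],
    [[0,0,0.25],[0,0,0],0],
    [[0,0,0.3],[0,0,0],0],
    [[0,0,0.35],[0,0,0],0],
    [[0,0,0.4],[0,0,0],0],
    [[0,0,0.4],[0,0,0],0],
    [[0,0,0.4],[0,0,0],0],
  ],
)

```text
time_s: 33.25
ee_pos: [0.5166, -0.3328, 0.0439]
tool_rot: [1.0, -0.029, -0.0, -0.0]
wrist_force: [-0.9, 0.8, 5.8]
width: 0.0005
```

```bash
python3 - <<'E'
from h import *
st()
E
```

```text
t 33.25 q [-6.800e-01  6.510e-01  1.719e+00  1.000e-03  7.720e-01 -6.220e-01] tcp [ 0.5166 -0.3328  0.0439] z [-0.     0.001 -1.   ] x [ 0.998 -0.058 -0.   ] F [-0.9  0.8  5.8] w 0.0005
grasp [ 0.5166 -0.3328  0.0627]
```

arm_command(
  increments=[
    [[0.15,0,0],[0,0,0],0],
    [[0.3,0,0],[0,0,0],0],
    [[0.45,0,0],[0,0,0],0],
    [[0.6,0,0],[0,0,0],0],
    [[0.75,0,0],[0,0,0],0],
    [[0.9,0,0],[0,0,0],0],
    [[0.9,0,0],[0,0,0],0],
    [[0.9,0,-0.4],[0,0,0],0],
    [[0.9,0,-0.9],[0,0,0],0],
    [[0.9,0,-1.2],[0,0,0],0],
  ],
)

```text
time_s: 34.5
ee_pos: [0.5254, -0.3332, 0.0561]
tool_rot: [1.0, -0.029, -0.0, -0.0]
wrist_force: [-0.3, 0.6, -0.8]
width: 0.0002
```

```bash
python3 - <<'E'
from wheel import *
st()
shot('wrist','w20')
w,o=meas('w20')
for s,c in o: print(s,c,ang(w,c,(.521,-.333),np.radians(-3.3)))
w1,o=meas('wrist19')
for s,c in o: print('before',s,c,ang(w1,c,(.521,-.333),np.radians(-3.3)))
cv2.imwrite('pics/crop27.png',cv2.resize(w['im'][190:260,270:370,::-1],(800,560),interpolation=2))
E
```

```text
t 34.5 q [-6.710e-01  6.430e-01  1.691e+00  1.000e-03  8.090e-01 -6.140e-01] tcp [ 0.5254 -0.3332  0.0561] z [-0.     0.001 -1.   ] x [ 0.998 -0.058 -0.001] F [-0.3  0.6 -0.8] w 0.0002
grasp [ 0.5255 -0.3332  0.0749]
[290 228  11  24 206] [295.09708738 239.15533981] -0.293017392253459
before [291 231  10  24 200] [295.535 241.22 ] -0.5837657502765383
```

View pics/crop27.png

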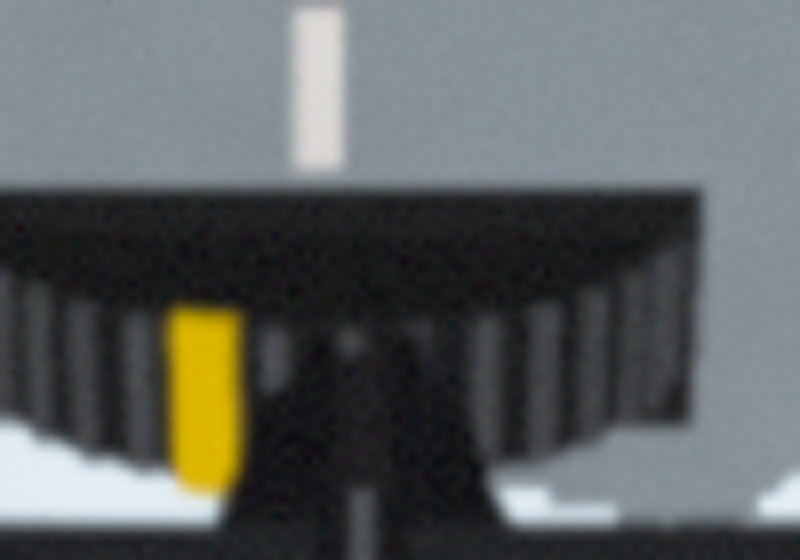

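arm_command(
  increments=[
    [[-0.45,0,0],[0,0,0],0],
    [[-0.9,0,0],[0,0,0],0],
    [[-0.9,0,0.4],[0,0,0],0],
    [[-0.9,0,0.9],[0,0,0],0],
    [[-0.9,0,1.2],[0,0,0],0],
    [[-0.9,0,1.2],[0,0,0],0],
    [[-0.7,0,1.2],[0,0,0],0],
    [[-0.5,0,1.2],[0,0,0],0],
    [[-0.3,0,1.2],[0,0,0],0],
    [[-0.1,0,1.2],[0,0,0],0],
  ],
)

```text
time_s: 35.8
ee_pos: [0.5248, -0.3333, 0.0445]
tool_rot: [1.0, -0.029, 0.0, -0.0]
wrist_force: [0.1, 0.2, 4.2]
width: 0.0002
```

arm_command(
  increments=[
    [[0.1,0,0],[0,0,0],0],
    [[0.1,0,0],[0,0,0],0],
    [[0.1,0,0],[0,0,0],0],
    [[0.1,0,-0.4],[0,0,0],0],
    [[0.1,0,-1],[0,0,0],0],
    [[0,1,-4],[0,0,0],0],
    [[-0.3,4,-8],[0,0,0],0],
    [[-0.6,8,-12],[0,0,0],0],
    [[-1,11.7,-15],[0,0,0],0],
    [[-1,11.7,-15],[0,0,0],0],
  ],
)

```text
time_s: 37.05
ee_pos: [0.5076, -0.4521, 0.1966]
tool_rot: [1.0, -0.03, 0.001, 0.001]
wrist_force: [-1.3, 0.8, -0.7]
width: 0.0005
```

```bash
python3 - <<'E'
from wheel import *
st()
shot('wrist','w21')
w,o=meas('w21')
for s,c in o: print(s,c,ang(w,c,(.521,-.333),np.radians(-3.3)),proj(w,[.521,-.333,.07],True))
cv2.imwrite('pics/crop28.png',cv2.resize(w['im'][40:140,250:390,::-1],(784,560),interpolation=2))
E
```

```text
t 37.05 q [-0.825  0.565  1.408  0.     1.165 -0.764] tcp [ 0.5076 -0.4521  0.1966] z [ 0.003 -0.003 -1.   ] x [ 0.998 -0.061  0.003] F [-1.3  0.8 -0.7] w 0.0005
grasp [ 0.5076 -0.4521  0.2154]
[319  69   7  15 102] [321.97058824  76.06862745] 0.010823414093089869 (np.float64(321.6286325510235), np.float64(76.50121193764642))
```

View pics/crop28.png

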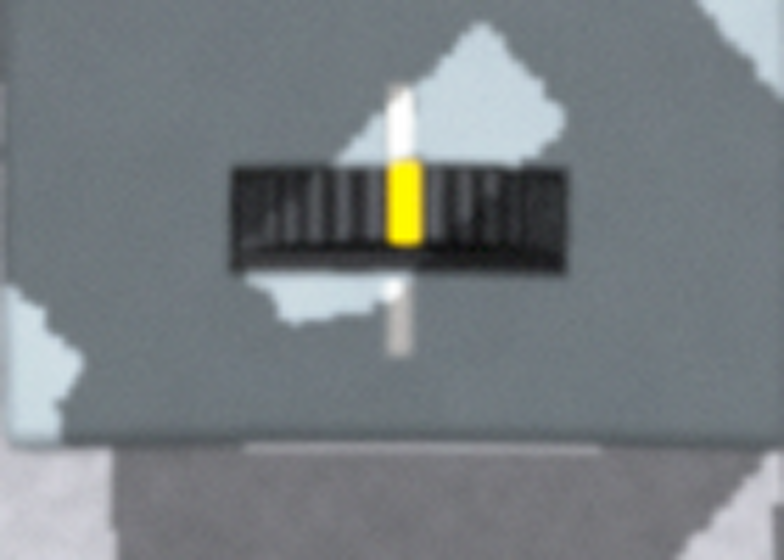

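arm_command(
  increments=[
    [[0.7,0,0],[0,0,0],0],
    [[0.85,0,0],[0,0,0],0],
    [[0.85,0,0],[0,0,0],0],
    [[0.85,0,0],[0,0,0],0],
    [[0.85,0,0],[0,0,0],0],
    [[0.85,0,0],[0,0,0],0],
    [[0.85,0,0],[0,0,0],0],
    [[0.85,0,0],[0,0,0],0],
    [[0.85,0,0],[0,0,0],0],
    [[0.85,0,0],[0,0,0],0],
  ],
)

```text
time_s: 38.35
ee_pos: [0.516, -0.4507, 0.1948]
tool_rot: [1.0, -0.03, 0.0, -0.0]
wrist_force: [-0.7, 0.1, 0.4]
width: 0.0004
```

```bash
python3 - <<'E'
from wheel import *
st()
shot('wrist','w22')
w,o=meas('w22')
s,c=o[0]; print(c,s)
im=w['im'].astype(float)
# pointer subpixel columns: rows above and below the wheel
r0,r1=s[1],s[1]+s[3]
mn=w['im'].min(2)
for r in list(range(r0-9,r0-1))+list(range(r1+6,r1+16)):
    row=w['im'][r,int(c[0])-7:int(c[0])+8].astype(float); v=row[:,0]-row[:,2]+0*row[:,1] # red minus blue: pointer whiter/warmer than bluish box
    wt=np.clip(v-np.median(v)-6,0,None); print(r,wt.sum().round(),((wt*np.arange(int(c[0])-7,int(c[0])+8)).sum()/max(wt.sum(),1)).round(2))
cam=-w['R'].T@w['t'];print('cam',cam)
print('crown',proj(w,[.521,-.333,.07],True),'ptr',proj(w,[.5222,-.313,.046],True),proj(w,[.5199,-.3535,.046],True))
cv2.imwrite('pics/crop29.png',cv2.resize(w['im'][40:140,250:390,::-1],(784,560),interpolation=2))
E
```

```text
t 38.35 q [-8.150e-01  5.760e-01  1.393e+00  1.000e-03  1.173e+00 -7.550e-01] tcp [ 0.516  -0.4507  0.1948] z [ 0.001  0.    -1.   ] x [ 0.998 -0.06   0.001] F [-0.7  0.1  0.4] w 0.0004
grasp [ 0.5159 -0.4507  0.2136]
[314.01960784  78.20588235] [311  71   7  15 102]
62 31.0 313.45
63 31.0 313.35
64 27.0 313.22
65 30.0 313.43
66 33.0 313.33
67 28.0 313.5
68 30.0 313.63
69 63.0 313.97
92 38.0 313.53
93 53.0 313.58
94 37.0 313.51
95 33.0 313.48
96 28.0 313.43
97 26.0 313.5
98 19.0 313.63
99 24.0 313.5
100 21.0 313.52
101 39.0 313.59
cam [ 0.51884935 -0.37571451  0.38777368]
crown (np.float64(313.84574736335924), np.float64(78.42213772998316)) ptr (np.float64(313.87815727399135), np.float64(63.57185620854247)) (np.float64(313.99116112305444), np.float64(99.73139356262513))
```

View pics/crop29.png

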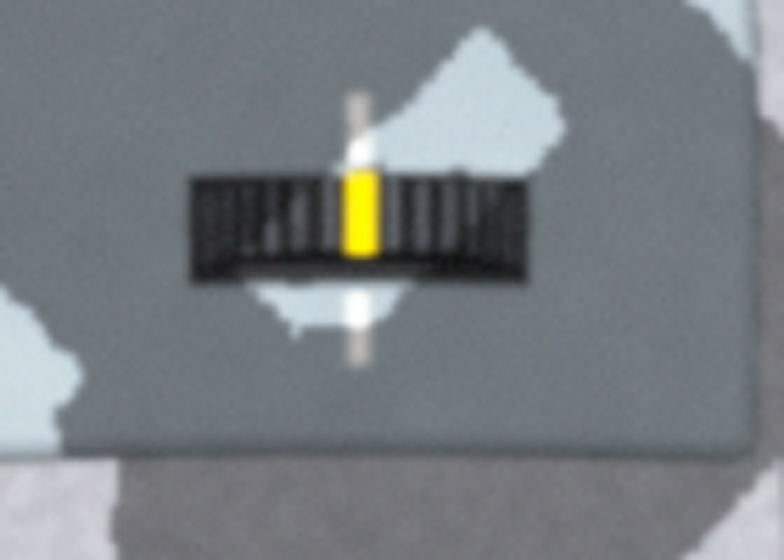

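```bash
python3 - <<'E'
from h import *
shot('scene','scene23');shot('side','side23')
a=cv2.imread('pics/scene23.png');b=cv2.imread('pics/side23.png')
o=np.zeros((600,800,3),np.uint8);o[:350,:560]=cv2.resize(a,(560,350));o[350:,:400]=cv2.resize(b,(400,250));o[350:,400:650]=cv2.resize(a[115:185,235:305],(250,250),interpolation=2);cv2.imwrite('pics/crop30.png',o)
E
```

```text
(no output)
```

View pics/crop30.png

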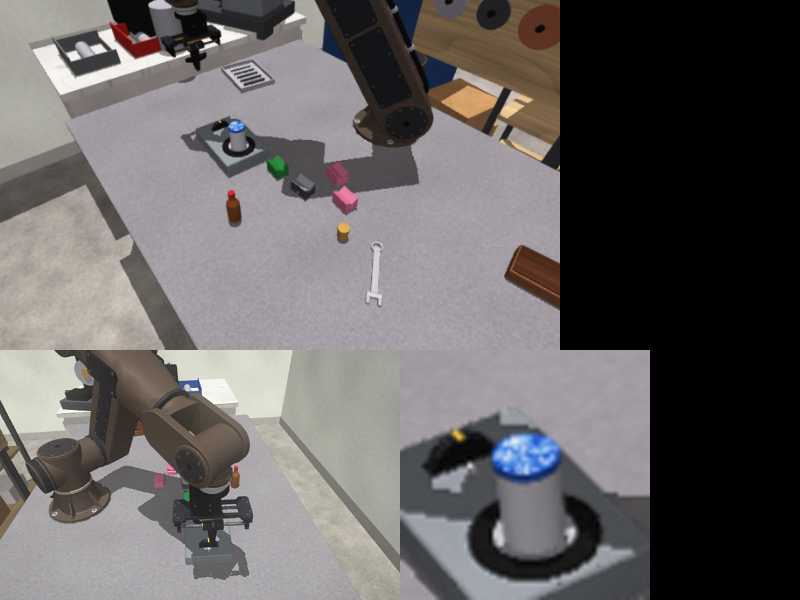

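The cup stands base up on the vent, the bar is at the top, the bottle, collet and spanner haven't moved, and the arm is clear. I'm handing in.

```bash
python3 -c "
from rig import workorder; print(workorder.finish_job())"
```

```text
the job is handed in; nothing more can be done
None
```

The job is done and handed in at about 38.5 s of the 64 s allowed. I laid the cup on its side in the steel V-block and let go. Then I took a new grip from the base end, stood it mouth down on the vent and released it. After that I rolled the thumbwheel until the yellow bar was at the top.

**Last checks:**
- **Cup:** it stands upright, blue base up, within about 1–2 mm of the vent centre.
- **Wheel:** the bar sits 0.5 px, about +0.02 rad, to the +x side of the pointers. I left that small error, as a correction that small could have added as much error again.
- **Other parts:** the collet, bottle, spanner and look-alike blocks look untouched in the last picture, and the gripper is clear of everything.

**What disagreed:**
- **Cameras:** the scene and side cameras differed by up to about 9 mm in y, so I relied on the wrist camera and felt for contact when setting the cup down.
- **Fingertips:** the closed fingertips met the wheel about 22 mm higher than the reported TCP. My first roll attempt at the expected height therefore touched nothing, and I lowered until I felt 5.8 N before rolling.

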